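Set out the enamelware corner of a flea-market stall

ROBOT

A 6-joint arm with a two-finger parallel gripper is mounted at the origin on the work surface. World frame = base frame: x ahead of the robot, y to its left, z up, the work surface at z = 0. Lengths are in m, angles in rad, forces in N, time in s.
With the tool pointing down it reaches from about 0.25 to 0.725 m from the base axis. Payload 4 kg.
Tool frame: the origin (TCP) lies at the very end of the fingers, on their centre line; the grasp point (between the pads) lies 19 mm behind it; z points along the fingers, y is the direction in which the jaws open and shut (so a half turn about z gives the same grasp; the last joint's range is limited). The gripper opens to 85 mm and grips with 20 to 120 N. Pads are 22 mm wide; open, the fingers measure 114 mm over their backs; the gripper's body (76 mm by 85 mm) begins 54 mm behind the grasp point. The pads swing forward as they close: fully open they stand 13 mm farther back than shut.
Start: joints at [-1.186, 0.241, 0.005, 1.335, 0, 1.571], TCP at [0.188, -0.463, 0.201] pointing down, gripper open.
Joint ranges: [-2.72, 2.72], [-1.05, 1.87], [-1.09, 1.28], [-1.99, 2.15], [-1.42, 1.44], [-3.14, 3.14]. Speed limits (rad/s): [2.79, 2.79, 3.14, 3.14, 3.14, 3.14].

INTERFACE

Orientations are given as a unit quaternion [w, x, y, z].
In Python, from bench import monitor, optics, manip gives the robot as it stands.
- The arm moves only by the tool apply_moves, never from a script. Its argument "targets" is one flat list of numbers, 4 for each row, row after row: the shift along the tool's x, y, z in m, then the turn about the tool's z in degrees. A call has exactly 5 rows; each row shifts and turns the commanded pose from where the row before left it, along the tool's axes as they then stand; what a row does not reach is not made up. A row lasts 1/12 s, in which the tool goes at most 41.7 mm and 7.16 degrees, less where a joint would pass 70% of its speed; a pose out of reach is approached as far as the arm can. A call is refused whole if a number of a shift passes 0.0417 or a number of a turn 7.16, either way. A call with a gripper value outside its range is refused whole. "gripper" is the closure, from -1 (fully open) to 1 (shut), set as the call begins (left out, the last holds). The fingers move at their own pace and stop on an object; "grip_force" is the grip in N (left out, the last holds). Time passes only in rows, so rows that do not move let the fingers close, or fill a call up. It gives the time, the measured TCP pose, the force and the opening at its end, in the units of the state.
- monitor.observe(): the state, without advancing time (a new reading comes with each control period).
- optics.snapshot(name): name is "side" or "top"; returns (picture, depth): 420x560x3 uint8, red, green, blue; 420x560 float32, m along the optical axis (not along the pixel's ray), 0 where there is no reading.
- optics.camera_params(name): a dict with "mtx" (3x3 intrinsics, pixels), "eye" and "orientation" of the camera in the world. Camera axes: x right, y down, z forward; pixel columns grow to the right and rows downward; lengths in m; the calibration is good to about 2 mm. A picture is of the moment at which its call begins. camera_params takes no time and is no camera call.
- manip.hand_in(): hands the job in, once; it reports no verdict.
The state is a dict: "clock": time; "qpos": joint angles; "joint_vel": joint speeds; "tau": joint torques, N m; "eef_pos": TCP position; "tcp_rot": TCP orientation; "ft_force": force on the tool from outside, world axes, zero at the start; "torque": the same for the moment, N m; "gripper_width": finger opening in m.
Only numpy, scipy, OpenCV 4.12 (cv2) and the standard library are available. Lean on these libraries where they do the work, as an engineer would, in place of code of your own. Each camera call takes 0.05 s, during which the arm holds its last target. There are 200 camera calls.

TASK

Set out the stall: slide the blue crate up the display ramp (do not lift it) and leave it resting against the red top stop, and hang every mug on the rack by its handle, one mug to a hook, with the handle looped over the hook. When all that is done, take the scanner, point it squarely at the middle of the crate's barcode label from about a hand's width away and hold it steady there for three seconds, then stand it fully back in its holder. Leave the crate, the mugs and all the other wares in their places.

Things in the scene. Friction and masses are not known exactly. Their poses are not given: they have to be found in the camera images.
- lane_stop (a point): top of the display ramp: the point on the ramp's surface in the middle of the foot of the red stop. x points up the slope (away from the robot), y across the ramp to the left, z square to the slope. The slope is 200 long, rises 12 degrees; before it lies a level landing 190 long, 6 above the table, in line with it. Lane 146 wide between green guides that stand 16 above the landing and about 15 above the slope. The red stop stands about 50 high. Everything here is fixed.
- crate_mid (a point): centre of the blue open crate, 25 above its underside. Crate 110 long (x), 130 wide (y), walls 50 high and 5 thick, 500 g; it starts on the landing between the guides with its x axis pointing up the lane. At the stop, its centre is 55 short of the stop's face and 25 off the slope. It stays on the slope when left there. On the slope a pusher must rise along with it, or friction jams it. Some goods stand in it, none higher than the walls except the label plate.
- crate_label (a point): centre of the white barcode label (66 wide, 56 long) on its slanted plate on the crate; z points out of the label, square to it; it lies 14 ahead of the crate's centre along the crate's x and 64 above the crate's underside. Its plate leans towards the robot, 25 degrees relative to the crate's floor.
- hook1 (a point): middle of the left (+y) hook of the rack: on the axis of a round steel peg, 8 thick, level, running along this frame's x axis, 190 above the table. Its straight part runs from the post at x = +50 to x = -32; beyond that the tip, the free end facing the robot, is bent up and ends (rounded) at x = -45, 16 above the peg's axis. The post is 14 thick and stands no higher than the peg; nothing is above. Hooks are 140 apart.
- hook2 (a point): middle of the middle hook of the rack: on the axis of a round steel peg, 8 thick, level, running along this frame's x axis, 190 above the table. Its straight part runs from the post at x = +50 to x = -32; beyond that the tip, the free end facing the robot, is bent up and ends (rounded) at x = -45, 16 above the peg's axis. The post is 14 thick and stands no higher than the peg; nothing is above. Hooks are 140 apart.
- hook3 (a point): middle of the right (-y) hook of the rack: on the axis of a round steel peg, 8 thick, level, running along this frame's x axis, 190 above the table. Its straight part runs from the post at x = +50 to x = -32; beyond that the tip, the free end facing the robot, is bent up and ends (rounded) at x = -45, 16 above the peg's axis. The post is 14 thick and stands no higher than the peg; nothing is above. Hooks are 140 apart.
- mug1_mid (a point): centre (half-way up, on the axis) of the white enamel mug, absent in some starts: 80 high, 66 outside diameter, open top (z of the mug), wall 3, 160 g. Its handle is a D-shaped loop of 8 thick round bar on the mug's own +y side, in the mug's y-z plane, reaching 72 from the axis. Let go with its handle over a hook, it swings down to hang beneath the peg.
- mug2_mid (a point): centre (half-way up, on the axis) of the red enamel mug, absent in some starts: 80 high, 66 outside diameter, open top (z of the mug), wall 3, 160 g. Its handle is a D-shaped loop of 8 thick round bar on the mug's own +y side, in the mug's y-z plane, reaching 72 from the axis. Let go with its handle over a hook, it swings down to hang beneath the peg.
- mug3_mid (a point): centre (half-way up, on the axis) of the green enamel mug, absent in some starts: 80 high, 66 outside diameter, open top (z of the mug), wall 3, 160 g. Its handle is a D-shaped loop of 8 thick round bar on the mug's own +y side, in the mug's y-z plane, reaching 72 from the axis. Let go with its handle over a hook, it swings down to hang beneath the peg.
- mug1_hole (a point): centre of the hole in mug 1's handle, 48.5 from the mug's axis along its +y, half-way up (40 above the mug's foot). The clear hole is 31 wide (y) by 44 high (z) and runs through along the mug's x axis.
- mug2_hole (a point): centre of the hole in mug 2's handle, 48.5 from the mug's axis along its +y, half-way up (40 above the mug's foot). The clear hole is 31 wide (y) by 44 high (z) and runs through along the mug's x axis.
- mug3_hole (a point): centre of the hole in mug 3's handle, 48.5 from the mug's axis along its +y, half-way up (40 above the mug's foot). The clear hole is 31 wide (y) by 44 high (z) and runs through along the mug's x axis.
- scanner_head (a point): centre of the yellow head of the hand scanner, a box 80 x 40 x 36 pitched 45 degrees nose-down, with two upright flat sides 40 apart (across y) to grip it by from above; its highest point is 41 above this centre. A black handle 30 (x) by 26 (y) hangs from it, its axis 12 behind this point along x, its foot 122 below this point. 180 g. At the start the scanner stands upright in its holder. Axes: x forward, y left, z up when upright.
- scanner_window (a point): middle of the red window at the scanner's nose. z points out along the beam (forward and 45 degrees down when the scanner is upright), y is the scanner's left. From the head's centre it lies 29.7 forward and 29.7 down.
- scanner: the scanner, origin at the centre of its handle's foot; x forward, y left, z up when upright. The head's centre is 12 forward and 122 up from here.
- holder_floor (a point): middle of the floor of the grey scanner holder, 8 above the table: an open square socket 42 (x) by 36 (y) inside, rim 38 above this floor, fixed. The scanner's handle stands in it on this floor, scanner x along holder x at the start.
- bowl: bystander, to be left alone: steel bowl 90 wide, 40 high; origin under its centre
- pot: bystander, to be left alone: red lidded pot 132 wide, 114 high; origin under its centre
- jar: bystander, to be left alone: amber jar 72 wide, 100 high; origin under its centre
- can: bystander, to be left alone: blue can 72 wide, 110 high; origin under its centre
- hammer: bystander, to be left alone: hammer lying on the table; origin at about its middle, on its underside
- candlestick: bystander, to be left alone: brass candlestick 80 wide, 115 high; origin under its centre
- tin: bystander, to be left alone: yellow tin 70 x 50 x 35; origin under its centre
Not all that is in view belongs to the job. What is shaped like the part that bears mug3_mid but purple is not meant.

How it is judged:
On the way, in this order (a step that is already met when the one before it is completed fails the run):
1. the crate rests against the top stop and every mug hangs on a hook, released (x of crate_mid in the frame of lane_stop between -0.062 and -0.045 m and y of crate_mid in the frame of lane_stop between -0.02 and 0.02 m and z of crate_mid in the frame of lane_stop between 0.015 and 0.033 m and contact force between each of crate, mug1, mug2, mug3 and the fingers below 0.05 N and linear speed of crate below 0.02 m/s and ((x of mug1_hole in the frame of hook1 between -0.04 and 0.045 m and y of mug1_hole in the frame of hook1 between -0.032 and 0.032 m and z of mug1_hole in the frame of hook1 between -0.04 and 0.012 m) or (x of mug1_hole in the frame of hook2 between -0.04 and 0.045 m and y of mug1_hole in the frame of hook2 between -0.032 and 0.032 m and z of mug1_hole in the frame of hook2 between -0.04 and 0.012 m) or (x of mug1_hole in the frame of hook3 between -0.04 and 0.045 m and y of mug1_hole in the frame of hook3 between -0.032 and 0.032 m and z of mug1_hole in the frame of hook3 between -0.04 and 0.012 m)) and ((x of mug2_hole in the frame of hook1 between -0.04 and 0.045 m and y of mug2_hole in the frame of hook1 between -0.032 and 0.032 m and z of mug2_hole in the frame of hook1 between -0.04 and 0.012 m) or (x of mug2_hole in the frame of hook2 between -0.04 and 0.045 m and y of mug2_hole in the frame of hook2 between -0.032 and 0.032 m and z of mug2_hole in the frame of hook2 between -0.04 and 0.012 m) or (x of mug2_hole in the frame of hook3 between -0.04 and 0.045 m and y of mug2_hole in the frame of hook3 between -0.032 and 0.032 m and z of mug2_hole in the frame of hook3 between -0.04 and 0.012 m)) and ((x of mug3_hole in the frame of hook1 between -0.04 and 0.045 m and y of mug3_hole in the frame of hook1 between -0.032 and 0.032 m and z of mug3_hole in the frame of hook1 between -0.04 and 0.012 m) or (x of mug3_hole in the frame of hook2 between -0.04 and 0.045 m and y of mug3_hole in the frame of hook2 between -0.032 and 0.032 m and z of mug3_hole in the frame of hook2 between -0.04 and 0.012 m) or (x of mug3_hole in the frame of hook3 between -0.04 and 0.045 m and y of mug3_hole in the frame of hook3 between -0.032 and 0.032 m and z of mug3_hole in the frame of hook3 between -0.04 and 0.012 m)) and distance between mug1_hole and mug2_hole above 0.09 m and distance between each of mug1_hole, mug2_hole and mug3_hole above 0.09 m), for 0.3 s.
2. the scanner is held pointed at the label, steady, for two seconds (x of crate_label in the frame of scanner_window between -0.02 and 0.02 m and y of crate_label in the frame of scanner_window between -0.02 and 0.02 m and z of crate_label in the frame of scanner_window between 0.05 and 0.15 m and angle between the z axis of scanner_window and the z axis of crate_label, either way round below 0.5 rad and linear speed of scanner below 0.04 m/s and x of crate_mid in the frame of lane_stop between -0.062 and -0.045 m and y of crate_mid in the frame of lane_stop between -0.02 and 0.02 m and z of crate_mid in the frame of lane_stop between 0.015 and 0.033 m and contact force between crate and the fingers below 0.05 N and linear speed of crate below 0.02 m/s), for 2 s.
At the end, for the whole second after the job is handed in: Crate on the slope within 7 mm of the stop; each mug released, handle hole around its own hook (hole centre within 3 cm sideways, 4 cm below); then the beam met the label within 20 mm from 5-15 cm, within 0.5 rad of square, for 2 s; scanner upright in its holder, within 12 mm (all of step 1 and linear speed of each of mug1, mug2, mug3 below 0.25 m/s and horizontal distance between scanner and holder_floor below 0.012 m and z of scanner in the frame of holder_floor between -0.004 and 0.006 m and angle between scanner's own z axis and vertical below 0.15 rad and linear speed of scanner below 0.02 m/s); the robot touches nothing.
It fails at once if one of the other wares is moved by more than 4 cm (distance of any of bowl, pot, jar, can, hammer, candlestick, tin from where it was at the start of the episode above 0.04 m).
It fails at once if the crate is lifted off the ramp instead of slid (z of crate_mid in the frame of lane_stop above 0.085 m).
Of mug1, mug2, mug3 only 2 to 3 are there at a start; the rules pass over those that are not, and their reading is None.
At some moment in a run one of crate, mug1, mug2, mug3 may be knocked a few centimetres aside while the robot is not near it.
It also fails if it takes over 210 s, if anything falls off the work surface, if the arm or the gripper's body presses on something with over 40 N, if the wrist force passes 120 N, or if a joint passes its speed limit or range.

## Working session

There is one attempt and no reset: what is moved stays moved. The work goes in short steps, Python scripts to look and compute and a tool call to move; the robot and the scene stay as the last step left them, time stands still between calls to the robot, and variables do not carry over. Pictures are saved under pics/ and viewed, about 12 in all and at most 16, crops included, and the job is handed in when it is done.

Besides the shell and the picture viewer there is one more tool, called after "Request:" by a JSON object that holds its "method" and its "body". apply_moves: Moves the arm, as the interface text tells. Its arguments: {"type":"object","properties":{"targets":{"type":"array","items":{"type":"number"}},"gripper":{"type":"number"},"grip_force":{"type":"number"}},"required":["targets"]}

```bash
ls; mkdir -p pics
python3 - <<'E'
from bench import monitor, optics, manip
import cv2,numpy as np
print(monitor.observe())
for n in("side","top"):
    p,d=optics.snapshot(n); cv2.imwrite(f"pics/{n}0.png",p[:,:,::-1]); np.savez(f"{n}0.npz",p=p,d=d); print(n,optics.camera_params(n))
E
```

```text
pics
{'clock': 0.0, 'qpos': array([-1.18596992e+00,  2.41396037e-01,  3.72125743e-03,  1.33521883e+00,
       -8.94870163e-06,  1.57077974e+00]), 'joint_vel': array([-0.00165832,  0.00028418,  0.00022724,  0.00104534,  0.00108389,
       -0.00141307]), 'tau': array([ 7.55815745e-05, -3.72320223e+01,  2.52407652e+01,  1.70721748e-02,
       -7.98132334e-06, -6.96140489e-06]), 'eef_pos': array([ 0.18743158, -0.4627792 ,  0.19992037]), 'tcp_rot': array([-1.02843732e-03,  9.81543496e-01,  1.91236154e-01, -2.04913333e-04]), 'ft_force': array([-0.3241007 ,  0.57244545, -0.49836536]), 'torque': array([ 0.02403428, -0.03225387,  0.02219464]), 'gripper_width': 0.08485072869283665}
side {'mtx': array([[441.1787305 ,   0.        , 276.30736071],
       [  0.        , 441.1787305 , 201.83512995],
       [  0.        ,   0.        ,   1.        ]]), 'eye': array([-0.1193745 ,  0.66671459,  1.26760334]), 'orientation': array([ 0.11933082, -0.33816835,  0.87848684, -0.31569478])}
top {'mtx': array([[538.50519137,   0.        , 278.68781431],
       [  0.        , 538.50519137, 207.97522421],
       [  0.        ,   0.        ,   1.        ]]), 'eye': array([ 0.31529494, -0.01500781,  2.01416644]), 'orientation': array([ 0.03871539, -0.70047614,  0.71204548, -0.02873216])}
```

View pics/side0.png

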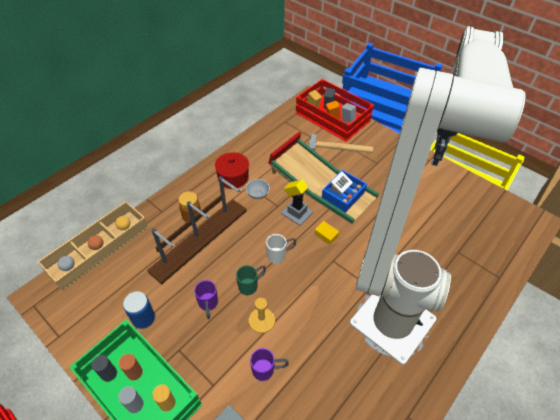

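View pics/top0.png

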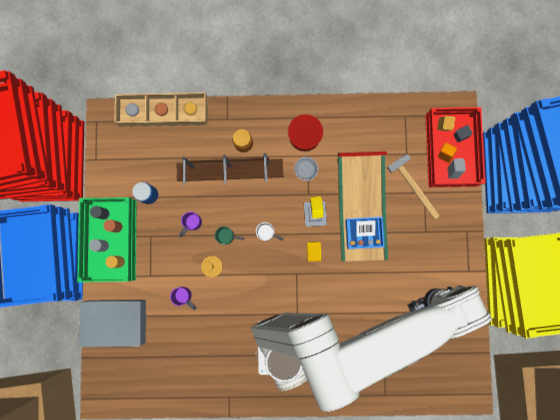

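```bash
cat > h.py <<'E'
from bench import monitor, optics, manip
import cv2,numpy as np
from scipy.spatial.transform import Rotation as R
def rot(q): return R.from_quat([q[1],q[2],q[3],q[0]]).as_matrix()
C={n:optics.camera_params(n) for n in("side","top")}
def snap(n): 
    p,d=optics.snapshot(n); return p,d,cloud(n,d)
def cloud(n,d):
    c=C[n]; v,u=np.mgrid[:420,:560]
    r=np.stack([u,v,np.ones_like(u)],-1)@np.linalg.inv(c["mtx"]).T
    w=(r*d[...,None])@rot(c["orientation"]).T+c["eye"]; w[d<=0]=np.nan; return w
def plane(n,u,v,z):
    c=C[n]; r=rot(c["orientation"])@np.linalg.inv(c["mtx"])@np.array([u,v,1.]); e=c["eye"]; return e+r*(z-e[2])/r[2]
def proj(n,X):
    c=C[n]; p=c["mtx"]@(rot(c["orientation"]).T@(np.asarray(X)-c["eye"])); return p[:2]/p[2]
def state():
    s=monitor.observe(); print("t%.2f"%s["clock"],"pos",s["eef_pos"].round(4),"F",s["ft_force"].round(1),"w%.4f"%s["gripper_width"],"q",s["qpos"].round(2)); print(rot(s["tcp_rot"]).round(3)); return s
E
python3 - <<'E'
from h import *
z={n:np.load(f"{n}0.npz") for n in("side","top")}
for n in z:
    d=z[n]["d"];w=cloud(n,d);p=z[n]["p"].astype(int);hsv=cv2.cvtColor(z[n]["p"],cv2.COLOR_RGB2HSV)
    print(n,"table z",np.nanmedian(w[...,2][(w[...,2]<.02)&(w[...,2]>-.02)]))
    H,S,V=hsv[...,0],hsv[...,1],hsv[...,2]
    def st(name,m,box):
        mm=np.zeros(m.shape,bool);mm[box[1]:box[3],box[0]:box[2]]=1;mm&=m
        q=w[mm]; q=q[~np.isnan(q[:,0])]
        if len(q):print(name,len(q),"med",np.median(q,0).round(3),"min",np.percentile(q,3,axis=0).round(3),"max",np.percentile(q,97,axis=0).round(3))
    B={"top":dict(stop=(330,145,395,165),crate=(340,210,390,255),mugw=(250,215,290,250),mugg=(210,220,245,250),scan=(305,190,332,222),rack=(170,150,290,190),guides=(330,150,395,265)),
       "side":dict(stop=(262,125,305,170),crate=(315,160,375,215),mugw=(262,228,300,265),mugg=(232,262,270,297),scan=(282,175,312,200),rack=(145,175,250,280),guides=(260,130,385,225))}[n]
    st("stop",((H<8)|(H>172))&(S>150),B["stop"]); st("crate",(abs(H-110)<12)&(S>150),B["crate"])
    st("label",(S<40)&(V>190),B["crate"]); st("white",(S<50)&(w[...,2]>.01),B["mugw"]); st("green",(abs(H-75)<18)&(S>80)&(w[...,2]>.01),B["mugg"])
    st("scan",(abs(H-27)<6)&(S>180)&(w[...,2]>.08),B["scan"]); st("rackhi",w[...,2]>.15,B["rack"]); st("guide",(abs(H-72)<20)&(S>80),B["guides"])
p=z["top"]["p"]; cv2.imwrite("pics/topc.png",cv2.resize(p[140:300,160:395],None,fx=3.4,fy=3.4,interpolation=cv2.INTER_CUBIC)[:,:,::-1])
p=z["side"]["p"]; cv2.imwrite("pics/sidec.png",cv2.resize(p[130:330,140:390],None,fx=3,fy=3,interpolation=cv2.INTER_CUBIC)[:,:,::-1])
E
```

```text
side table z 0.0011967428536984182
stop 262 med [ 0.69  -0.283  0.092] min [ 0.683 -0.366  0.057] max [ 0.699 -0.21   0.102]
crate 105 med [ 0.394 -0.306  0.047] min [ 0.354 -0.365  0.01 ] max [ 0.461 -0.235  0.059]
label 154 med [ 0.426 -0.299  0.069] min [ 0.399 -0.334  0.054] max [ 0.464 -0.269  0.085]
white 483 med [0.417 0.059 0.05 ] min [0.388 0.014 0.012] max [0.45  0.095 0.082]
green 370 med [0.406 0.215 0.048] min [0.376 0.182 0.013] max [0.438 0.244 0.082]
scan 100 med [ 0.474 -0.122  0.16 ] min [ 0.46  -0.138  0.145] max [ 0.508 -0.105  0.171]
rackhi 322 med [0.653 0.196 0.193] min [0.581 0.051 0.156] max [0.676 0.34  0.204]
guide 443 med [ 0.478 -0.219  0.023] min [ 0.318 -0.379  0.009] max [ 0.675 -0.211  0.059]
top table z 0.000259276404544595
stop 167 med [ 0.692 -0.292  0.097] min [ 0.685 -0.375  0.06 ] max [ 0.698 -0.214  0.106]
crate 1 med [ 0.382 -0.294  0.043] min [ 0.382 -0.294  0.043] max [ 0.382 -0.294  0.043]
label 181 med [ 0.427 -0.302  0.068] min [ 0.399 -0.332  0.039] max [ 0.449 -0.27   0.084]
white 118 med [0.418 0.058 0.066] min [0.39  0.008 0.011] max [0.45  0.094 0.087]
green 85 med [0.403 0.217 0.042] min [0.378 0.181 0.01 ] max [0.438 0.242 0.085]
scan 190 med [ 0.491 -0.123  0.153] min [ 0.463 -0.14   0.122] max [ 0.53  -0.108  0.172]
rackhi 230 med [0.639 0.194 0.193] min [0.582 0.051 0.167] max [0.677 0.336 0.205]
guide 515 med [ 0.511 -0.37   0.028] min [ 0.322 -0.381  0.013] max [ 0.676 -0.213  0.059]
```

View pics/topc.png

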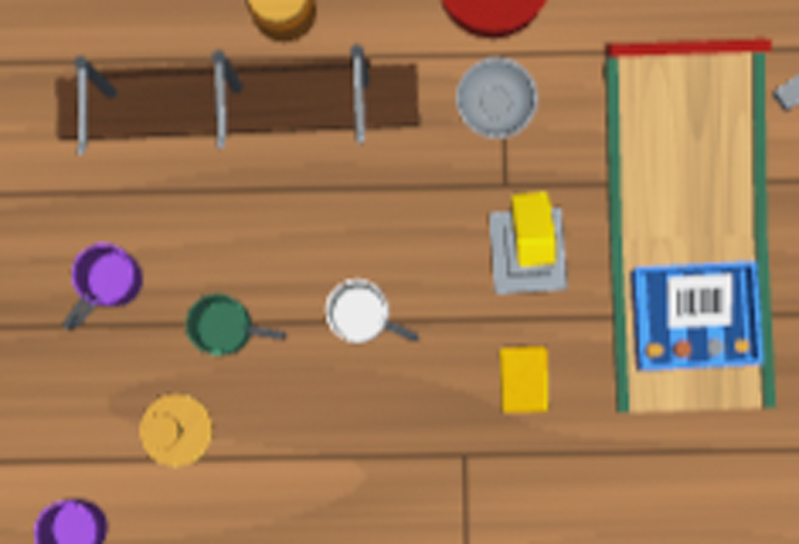

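View pics/sidec.png

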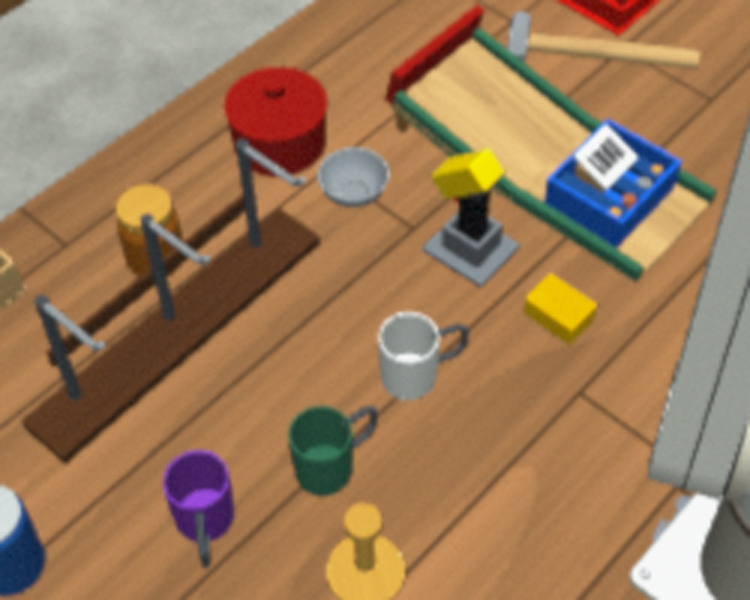

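```bash
cat > meas.py <<'E'
from h import *
def get():
    return {n:snap(n) for n in("side","top")}
def merge(D,f,boxes):
    out=[]
    for n in D:
        p,d,w=D[n]; hsv=cv2.cvtColor(p,cv2.COLOR_RGB2HSV).astype(int)
        m=f(hsv[...,0],hsv[...,1],hsv[...,2],w)&~np.isnan(w[...,0])
        lo,hi=boxes; m&=(w[...,0]>lo[0])&(w[...,0]<hi[0])&(w[...,1]>lo[1])&(w[...,1]<hi[1])
        out.append(w[m])
    return out
def circ(q):
    A=np.c_[2*q[:,:2],np.ones(len(q))]; s=np.linalg.lstsq(A,(q[:,:2]**2).sum(1),rcond=None)[0]; return s[:2],np.sqrt(s[2]+s[:2]@s[:2])
def mug(D,c,col):
    f={"w":lambda H,S,V,w:(S<60)&(V>110)&(w[...,2]>.012),"g":lambda H,S,V,w:(abs(H-75)<20)&(S>70)&(w[...,2]>.012)}[col]
    for n,q in zip(D,merge(D,f,((c[0]-.07,c[1]-.07),(c[0]+.07,c[1]+.07)))):
        r=q[q[:,2]>.074]; 
        if len(r)>6: print(" rim",n,len(r),circ(r)[0].round(4),"r%.4f"%circ(r)[1],"z%.3f"%np.median(r[:,2]), "bbox mid",((r.min(0)+r.max(0))/2)[:2].round(4))
    a=merge(D,lambda H,S,V,w:(w[...,2]>.012)&(w[...,2]<.1),((c[0]-.085,c[1]-.085),(c[0]+.085,c[1]+.085)))
    for n,q in zip(D,a):
        k=q[(np.hypot(q[:,0]-c[0],q[:,1]-c[1])>.042)&(np.hypot(q[:,0]-c[0],q[:,1]-c[1])<.08)]
        if len(k)>3:
            m=np.median(k,0); print(" handle",n,len(k),m.round(4),"yaw deg %.1f"%np.degrees(np.arctan2(m[1]-c[1],m[0]-c[0])))
E
python3 - <<'E'
from meas import *
D={n:(lambda z:(z["p"],z["d"],cloud(n,z["d"])))(np.load(f"{n}0.npz")) for n in("side","top")}
print("white");mug(D,(.42,.062),"w");print("green");mug(D,(.407,.212),"g")
hk=merge(D,lambda H,S,V,w:(w[...,2]>.176)&(w[...,2]<.225),((.5,0),(.72,.4)))
for n,q in zip(D,hk):
  for y0 in(.051,.195,.337):
    k=q[abs(q[:,1]-y0)<.04]; c=np.polyfit(k[:,0],k[:,1],1); print("hook",n,len(k),"x",k[:,0].min().round(3),k[:,0].max().round(3),"y=%.4f+%.4f(x-.63)"%(np.polyval(c,.63),c[0]),"tip",k[k[:,0]<k[:,0].min()+.015].mean(0).round(3),"zmed",np.median(k[:,2]).round(3))
gd=merge(D,lambda H,S,V,w:(abs(H-72)<20)&(S>80)&(w[...,2]>.015),((.3,-.42),(.7,-.19)))
for n,q in zip(D,gd):
  for lab,k in(("L",q[q[:,1]>-.29]),("R",q[q[:,1]<-.29])):
    c=np.polyfit(k[:,0],k[:,1],1);print("guide",n,lab,len(k),"y(.5)=%.4f slope %.4f"%(np.polyval(c,.5),c[0]),"x",k[:,0].min().round(3),k[:,0].max().round(3))
sl=merge(D,lambda H,S,V,w:(abs(H-18)<8)&(S>40)&(V>150),((.32,-.35),(.684,-.24)))
for n,q in zip(D,sl):
  k=q[q[:,0]>.5]; c=np.polyfit(k[:,0],k[:,2],1);print("slope",n,len(k),c.round(4),"z at .68 %.4f"%np.polyval(c,.68),"landing",np.median(q[q[:,0]<.36],0).round(3))
cr=merge(D,lambda H,S,V,w:(abs(H-108)<14)&(S>120)&(w[...,2]>.045)&(w[...,2]<.066),((.3,-.4),(.55,-.2)))
for n,q in zip(D,cr):
  print("crate rim",n,len(q),q.min(0).round(4),q.max(0).round(4))
  if len(q)>20: print(cv2.minAreaRect((q[:,:2]*1000).astype(np.float32)))
sc=merge(D,lambda H,S,V,w:(abs(H-27)<7)&(S>150)&(w[...,2]>.1),((.43,-.18),(.56,-.07)))
for n,q in zip(D,sc): print("scan",n,len(q),q.min(0).round(4),q.max(0).round(4),cv2.minAreaRect((q[:,:2]*1000).astype(np.float32)))
ho=merge(D,lambda H,S,V,w:(S<60)&(w[...,2]>.003)&(w[...,2]<.055),((.41,-.2),(.56,-.04)))
for n,q in zip(D,ho): print("holder",n,len(q),q.min(0).round(4),q.max(0).round(4),cv2.minAreaRect((q[:,:2]*1000).astype(np.float32)), "base",cv2.minAreaRect((q[q[:,2]<.015][:,:2]*1000).astype(np.float32)))
E
```

```text
white
 rim side 87 [0.4192 0.0641] r0.0314 z0.080 bbox mid [0.419  0.0639]
 rim top 45 [0.4199 0.0629] r0.0311 z0.081 bbox mid [0.4202 0.0617]
 handle side 44 [0.3936 0.0102 0.0401] yaw deg -117.0
 handle top 31 [0.3985 0.0186 0.0565] yaw deg -116.4
green
 rim side 61 [0.4069 0.2131] r0.0307 z0.079 bbox mid [0.4065 0.2139]
 rim top 15 [0.4069 0.2111] r0.0299 z0.079 bbox mid [0.4007 0.2092]
 handle side 50 [0.3963 0.1542 0.047 ] yaw deg -100.5
 handle top 27 [0.3989 0.16   0.0574] yaw deg -98.9
hook side 82 x 0.58 0.682 y=0.0549+0.0278(x-.63) tip [0.586 0.054 0.201] zmed 0.193
hook side 85 x 0.578 0.678 y=0.1951+0.0230(x-.63) tip [0.583 0.195 0.202] zmed 0.194
hook side 92 x 0.575 0.674 y=0.3346+0.0223(x-.63) tip [0.581 0.334 0.201] zmed 0.194
hook top 74 x 0.583 0.682 y=0.0545+0.0257(x-.63) tip [0.589 0.053 0.202] zmed 0.193
hook top 78 x 0.58 0.679 y=0.1938+0.0260(x-.63) tip [0.586 0.192 0.202] zmed 0.193
hook top 69 x 0.576 0.675 y=0.3334+-0.0006(x-.63) tip [0.582 0.333 0.202] zmed 0.194
guide side L 259 y(.5)=-0.2162 slope 0.0180 x 0.307 0.688
guide side R 175 y(.5)=-0.3743 slope 
[... 826 characters left out ...]
.4599 -0.1409  0.1126] [ 0.5379 -0.1004  0.1807] ((498.6836853027344, -121.27104187011719), (77.8421859741211, 39.5540771484375), 2.9422976970672607)
holder side 391 [ 0.4405 -0.1646  0.0031] [ 0.5303 -0.081   0.0543] ((485.9232177734375, -122.17234802246094), (89.14863586425781, 83.17784118652344), 2.022494316101074) base ((485.9232177734375, -122.17234802246094), (89.14863586425781, 83.17784118652344), 2.022494316101074)
holder top 237 [ 0.4416 -0.1643  0.003 ] [ 0.5306 -0.0824  0.0538] ((485.4119567871094, -122.84080505371094), (89.28057098388672, 79.80596923828125), 3.29221773147583) base ((485.4119567871094, -122.84080505371094), (89.28057098388672, 79.80596923828125), 3.29221773147583)
```

Request:
{"method": "apply_moves", "body": {"targets": [0,0,0,5.3,0,0,0,5.3,0,0,0,5.3,0,0,0,5.2,0,0,0,0], "gripper": -0.3}}

```text
clock: 0.52
eef_pos: [0.1876, -0.4631, 0.2003]
tcp_rot: [-0.001, 1.0, 0.008, -0.0]
ft_force: [-1.0, -0.0, -0.3]
gripper_width: 0.0554
```

Request:
{"method": "apply_moves", "body": {"targets": [0.025,-0.032,0,0,0.025,-0.032,0,0,0.025,-0.032,0,0,0.025,-0.032,0,0,0.025,-0.032,0,0]}}

```text
clock: 0.93
eef_pos: [0.3105, -0.2998, 0.2006]
tcp_rot: [-0.0, 1.0, 0.009, -0.0]
ft_force: [1.0, -0.6, 0.6]
gripper_width: 0.0556
```

Request:
{"method": "apply_moves", "body": {"targets": [0.003,-0.002,0.03,0,0.003,0,0.03,0,0.003,0,0.03,0,0,0,0.03,0,0,0,0.02,0]}}

```text
clock: 1.35
eef_pos: [0.3179, -0.2977, 0.0582]
tcp_rot: [-0.001, 1.0, 0.01, -0.001]
ft_force: [0.3, 0.3, -0.7]
gripper_width: 0.0559
```

Request:
{"method": "apply_moves", "body": {"targets": [0,0,0.01,0,0,0,0.01,0,0,0,0.01,0,0,0,0.01,0,0,0,0,0]}}

```text
clock: 1.77
eef_pos: [0.3176, -0.2979, 0.019]
tcp_rot: [-0.001, 1.0, 0.009, -0.001]
ft_force: [0.2, 0.5, -0.3]
gripper_width: 0.0555
```

Request:
{"method": "apply_moves", "body": {"targets": [0.012,0,0,0,0.012,0,0,0,0.012,0,0,0,0.012,0,0,0,0.012,0,0,0]}}

```text
clock: 2.18
eef_pos: [0.3813, -0.2985, 0.0214]
tcp_rot: [0.0, 1.0, 0.009, 0.001]
ft_force: [0.0, 0.7, -0.5]
gripper_width: 0.0554
```

Request:
{"method": "apply_moves", "body": {"targets": [0.012,0,-0.0005,0,0.012,0,-0.0005,0,0.012,0,-0.001,0,0.012,0,-0.001,0,0.012,0,-0.001,0]}}

```text
clock: 2.6
eef_pos: [0.4376, -0.2968, 0.0246]
tcp_rot: [0.0, 1.0, 0.008, -0.003]
ft_force: [-9.0, -0.2, 6.3]
gripper_width: 0.0553
```

Request:
{"method": "apply_moves", "body": {"targets": [0.01,0,-0.002,0,0.01,0,-0.002,0,0.01,0,-0.002,0,0.01,0,-0.002,0,0.01,0,-0.002,0]}}

```text
clock: 3.02
eef_pos: [0.4876, -0.2957, 0.0344]
tcp_rot: [-0.0, 1.0, 0.008, -0.003]
ft_force: [-5.3, -0.6, 2.8]
gripper_width: 0.0554
```

Request:
{"method": "apply_moves", "body": {"targets": [0.009,0,-0.002,0,0.009,0,-0.002,0,0.009,0,-0.002,0,0.009,0,-0.002,0,0.009,0,-0.002,0]}}

```text
clock: 3.43
eef_pos: [0.5312, -0.2952, 0.0446]
tcp_rot: [0.0, 1.0, 0.008, -0.004]
ft_force: [-17.5, 0.1, 13.9]
gripper_width: 0.0554
```

Request:
{"method": "apply_moves", "body": {"targets": [0.003,0,-0.0006,0,0.003,0,-0.0006,0,0.003,0,-0.0006,0,0.003,0,-0.0006,0,0.003,0,-0.0006,0]}}

```text
clock: 3.85
eef_pos: [0.54, -0.2952, 0.0512]
tcp_rot: [0.001, 1.0, 0.007, -0.008]
ft_force: [-30.7, 4.3, 38.9]
gripper_width: 0.0558
```

Run:
```python
from h import *
s=state()
p,d,w=snap("side"); cv2.imwrite("pics/s1.png",cv2.resize(p[110:240,240:400],None,fx=4,fy=4)[:,:,::-1])
```

```text
t3.85 pos [ 0.54   -0.2952  0.0512] F [-30.7   4.3  38.9] w0.0558 q [-0.5   0.57  0.11  1.12 -0.01  2.63]
[[ 1.     0.014 -0.017]
 [ 0.014 -1.    -0.001]
 [-0.017  0.001 -1.   ]]
```

View pics/s1.png

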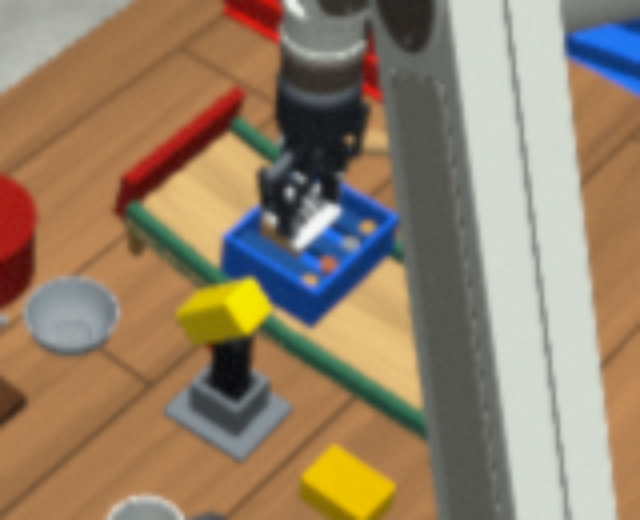

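Request:
{"method": "apply_moves", "body": {"targets": [-0.003,0,-0.003,0,-0.003,0,-0.005,0,0,0,-0.015,0,0,0,-0.025,0,0,0,-0.03,0]}}

```text
clock: 4.32
eef_pos: [0.5427, -0.2943, 0.1246]
tcp_rot: [-0.001, 1.0, 0.009, -0.002]
ft_force: [0.7, -0.7, 0.1]
gripper_width: 0.0555
```

Request:
{"method": "apply_moves", "body": {"targets": [-0.035,0,-0.015,0,-0.035,0,-0.015,0,-0.035,0,0,0,-0.035,0,0,0,-0.035,0,0,0]}}

```text
clock: 4.73
eef_pos: [0.368, -0.2984, 0.1564]
tcp_rot: [0.001, 1.0, 0.009, 0.001]
ft_force: [-1.1, -1.3, 1.1]
gripper_width: 0.0553
```

Run:
```python
from meas import *
s=state()
D=get(); p=D["side"][0]; cv2.imwrite("pics/s2.png",cv2.resize(p[110:240,240:400],None,fx=4,fy=4)[:,:,::-1])
cr=merge(D,lambda H,S,V,w:(abs(H-108)<14)&(S>120)&(w[...,2]>.04)&(w[...,2]<.1),((.33,-.4),(.7,-.2)))
for n,q in zip(D,cr): print(n,len(q),q.min(0).round(3),q.max(0).round(3),cv2.minAreaRect((q[:,:2]*1000).astype(np.float32)))
```

```text
t4.73 pos [ 0.368  -0.2984  0.1564] F [-1.1 -1.3  1.1] w0.0553 q [-0.68  0.21 -0.15  1.21  0.    2.44]
[[ 1.     0.018  0.002]
 [ 0.018 -1.    -0.001]
 [ 0.002  0.001 -1.   ]]
side 490 [ 0.472 -0.367  0.04 ] [ 0.601 -0.228  0.081] ((536.5230712890625, -298.6026306152344), (125.7500991821289, 139.33377075195312), 1.369278073310852)
top 471 [ 0.476 -0.365  0.04 ] [ 0.585 -0.232  0.088] ((530.1417846679688, -298.9819030761719), (107.56468963623047, 131.88552856445312), 1.7334938049316406)
```

View pics/s2.png

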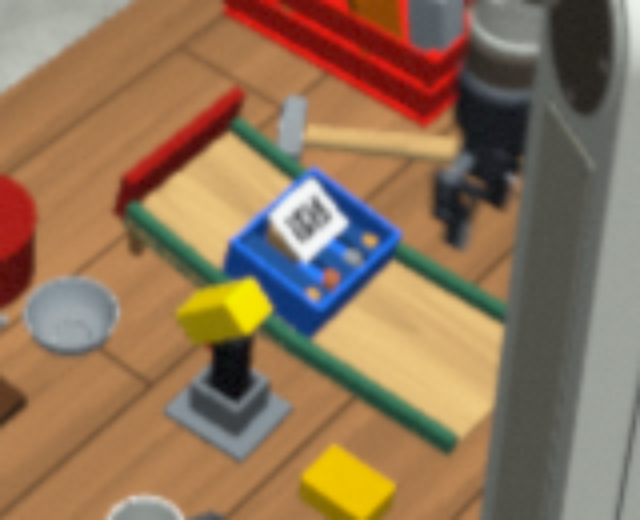

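Request:
{"method": "apply_moves", "body": {"targets": [0.015,0,0,0,0.015,0,0,0,0.015,0,0.02,0,0.015,0,0.02,0,0.015,0,0.02,0], "gripper": 1}}

```text
clock: 5.25
eef_pos: [0.4461, -0.2975, 0.0957]
tcp_rot: [0.001, 1.0, 0.009, 0.001]
ft_force: [0.6, -0.3, 0.7]
gripper_width: 0.0003
```

Request:
{"method": "apply_moves", "body": {"targets": [0,0,0.02,0,0,0,0.02,0,0,0,0.02,0,0,0,0.015,0,0,0,0,0]}}

```text
clock: 5.67
eef_pos: [0.4423, -0.2954, 0.0173]
tcp_rot: [-0.002, 1.0, 0.009, -0.002]
ft_force: [-0.5, -0.1, 0.4]
gripper_width: 0.0001
```

Request:
{"method": "apply_moves", "body": {"targets": [0.008,0,0,0,0.008,0,-0.001,0,0.008,0,-0.001,0,0.008,0,-0.0017,0,0.008,0,-0.0017,0]}}

```text
clock: 6.08
eef_pos: [0.4851, -0.297, 0.0275]
tcp_rot: [0.001, 1.0, 0.008, 0.001]
ft_force: [0.1, -0.2, 0.4]
gripper_width: -0.0
```

Run:
```python
from meas import *
D=get()
cr=merge(D,lambda H,S,V,w:(abs(H-108)<14)&(S>120)&(w[...,2]>.04)&(w[...,2]<.1),((.33,-.4),(.7,-.2)))
for n,q in zip(D,cr): print(n,len(q),q.min(0).round(3),q.max(0).round(3),cv2.minAreaRect((q[:,:2]*1000).astype(np.float32)))
```

```text
side 390 [ 0.473 -0.371  0.04 ] [ 0.609 -0.222  0.083] ((537.6958618164062, -302.3757019042969), (128.5701904296875, 151.35272216796875), 6.244950771331787)
top 213 [ 0.48  -0.33   0.041] [ 0.585 -0.232  0.082] ((533.010986328125, -281.9205627441406), (103.90342712402344, 98.46735382080078), 1.7094825506210327)
```

Run:
```python
from h import *
a=[]
for n,b in(("side",(110,240,240,400)),("top",(140,270,300,460))):
    p,d,w=snap(n); a.append(cv2.resize(p[b[0]:b[1],b[2]:b[3]],(400,325)))
cv2.imwrite("pics/s3.png",np.hstack(a)[:,:,::-1])
state()
```

```text
t6.28 pos [ 0.4836 -0.2966  0.0266] F [ 0.4  0.2 -0.4] w-0.0006 q [-0.55  0.5  -0.09  0.98 -0.    2.57]
[[ 1.     0.017  0.001]
 [ 0.017 -1.    -0.   ]
 [ 0.001  0.    -1.   ]]
```

View pics/s3.png

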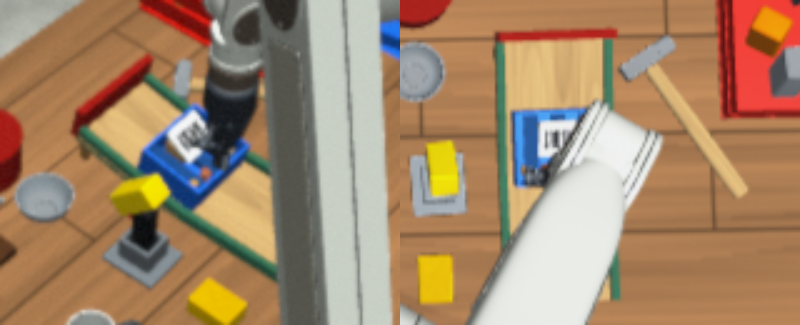

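Run:
```python
from meas import *
D=get()
X=monitor.observe()["eef_pos"]
for n in D:
    p,d,w=D[n]; print(n,"tcp px",proj(n,X).round(1),"grasp+60mm",proj(n,X+[0,0,.06]).round(1))
    b=cv2.resize(p[140:230,300:400] if n=="side" else p[190:260,320:400],(400,350),interpolation=cv2.INTER_CUBIC); cv2.imwrite(f"pics/z_{n}.png",b[:,:,::-1])
dk=merge(D,lambda H,S,V,w:(V<75)&(w[...,2]>.01)&(w[...,2]<.16),((.4,-.36),(.6,-.23)))
for n,q in zip(D,dk):
    for z0 in np.arange(.01,.16,.015):
        k=q[(q[:,2]>=z0)&(q[:,2]<z0+.015)]
        if len(k): print(n,"%.3f"%z0,len(k),"x",k[:,0].min().round(3),np.median(k[:,0]).round(3),k[:,0].max().round(3),"y",k[:,1].min().round(3),k[:,1].max().round(3))
cv2.imwrite("pics/z.png",np.hstack([cv2.imread("pics/z_side.png"),cv2.imread("pics/z_top.png")]))
```

```text
side tcp px [327.3 182.2] grasp+60mm [328.8 171.2]
top tcp px [362.1 212.8] grasp+60mm [364.4 211.4]
side 0.055 2 x 0.481 0.484 0.487 y -0.288 -0.287
side 0.070 7 x 0.475 0.48 0.485 y -0.291 -0.282
side 0.085 6 x 0.471 0.475 0.477 y -0.303 -0.278
side 0.100 26 x 0.468 0.472 0.488 y -0.328 -0.262
side 0.115 28 x 0.463 0.47 0.488 y -0.333 -0.249
side 0.130 33 x 0.463 0.47 0.483 y -0.354 -0.238
side 0.145 42 x 0.462 0.471 0.488 y -0.313 -0.236
top 0.070 3 x 0.54 0.542 0.55 y -0.291 -0.29
top 0.085 1 x 0.544 0.544 0.544 y -0.288 -0.288
top 0.115 2 x 0.47 0.47 0.471 y -0.265 -0.261
top 0.130 3 x 0.47 0.473 0.473 y -0.26 -0.248
top 0.145 1 x 0.471 0.471 0.471 y -0.26 -0.26
```

View pics/z.png

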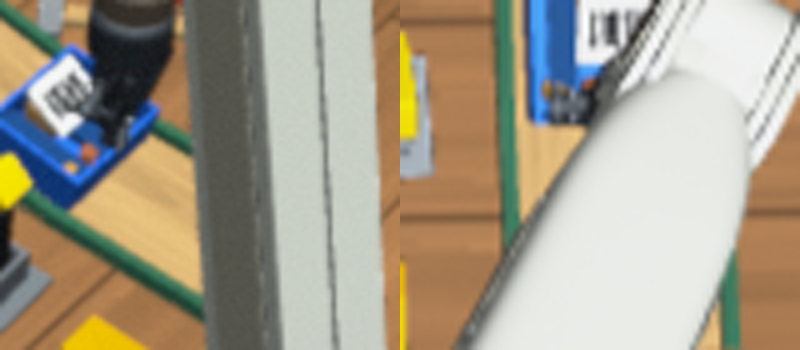

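```bash
cat > crate.py <<'E'
from meas import *
def crate():
    D=get(); p,d,w=D["side"]; hsv=cv2.cvtColor(p,cv2.COLOR_RGB2HSV).astype(int)
    b=(abs(hsv[...,0]-108)<14)&(hsv[...,1]>120)
    for y in np.arange(-.36,-.23,.02):
        m=b&(abs(w[...,1]-y)<.01)&(w[...,0]>.3)&(w[...,0]<.66)&(w[...,2]<.12)&(w[...,2]>0)
        q=w[m]; q=q[q[:,0]<q[:,0].min()+.03]; print("y%.2f"%y,"rear pts x,z:",[tuple(k) for k in q[np.argsort(q[:,2])][::max(1,len(q)//6)][:,[0,2]].round(3).tolist()])
    for n in D:
        p,d,w=D[n]; hsv=cv2.cvtColor(p,cv2.COLOR_RGB2HSV).astype(int)
        m=(hsv[...,1]<50)&(hsv[...,2]>185)&(w[...,2]>.04)&(w[...,2]<.14)&(w[...,0]>.33)&(w[...,0]<.68)&(abs(w[...,1]+.3)<.06)
        q=w[m]; print(n,"label",len(q),q.mean(0).round(4),"x",q[:,0].min().round(3),q[:,0].max().round(3))
    return D
if __name__=="__main__": crate(); state()
E
python3 crate.py
```

```text
y-0.36 rear pts x,z: [(0.487, 0.019), (0.495, 0.035), (0.497, 0.038), (0.482, 0.044), (0.498, 0.049), (0.498, 0.055), (0.479, 0.056)]
y-0.34 rear pts x,z: [(0.483, 0.033), (0.482, 0.035), (0.482, 0.042), (0.493, 0.045), (0.48, 0.046), (0.48, 0.053), (0.481, 0.056), (0.481, 0.057), (0.481, 0.059)]
y-0.32 rear pts x,z: [(0.486, 0.018), (0.485, 0.027), (0.482, 0.033), (0.481, 0.043), (0.481, 0.056), (0.478, 0.056), (0.477, 0.056), (0.472, 0.105), (0.469, 0.107)]
y-0.30 rear pts x,z: [(0.481, 0.033), (0.48, 0.037), (0.493, 0.045), (0.492, 0.047), (0.471, 0.062), (0.469, 0.086), (0.466, 0.104)]
y-0.28 rear pts x,z: [(0.483, 0.025), (0.481, 0.03), (0.478, 0.043), (0.479, 0.049), (0.482, 0.054), (0.478, 0.057), (0.479, 0.069)]
y-0.26 rear pts x,z: [(0.483, 0.024), (0.482, 0.039), (0.493, 0.041), (0.477, 0.044), (0.498, 0.048), (0.477, 0.052), (0.481, 0.054), (0.479, 0.056)]
y-0.24 rear pts x,z: [(0.49, 0.007), (0.497, 0.023), (0.484, 0.033), (0.501, 0.039), (0.496, 0.051), (0.5, 0.054), (0.502, 0.062)]
side label 115 [ 0.5489 -0.2915  0.0851] x 0.516 0.587
top label 113 [ 0.5478 -0.2848  0.0849] x 0.522 0.566
t6.48 pos [ 0.4824 -0.2964  0.0261] F [-0.7 -0.2 -0.2] w-0.0001 q [-0.55  0.5  -0.09  0.98  0.    2.57]
[[ 1.     0.016 -0.   ]
 [ 0.016 -1.     0.   ]
 [-0.    -0.    -1.   ]]
```

Run:
```python
from h import *
p,d,w=snap("side"); X=monitor.observe()["eef_pos"]
for h in np.arange(-.005,.11,.01):
    u,v=proj("side",X+[0,0,h]).round().astype(int)
    print("%.3f"%h,(u,v),[tuple(int(t) for t in p[v,u+k]) for k in(-4,-2,0,2,4)],w[v,u].round(3))
```

```text
-0.005 (np.int64(327), np.int64(183)) [(52, 104, 207), (17, 53, 113), (69, 73, 99), (185, 153, 110), (207, 169, 108)] [ 0.487 -0.302  0.013]
0.005 (np.int64(327), np.int64(181)) [(127, 104, 150), (39, 104, 214), (22, 60, 126), (62, 67, 94), (180, 148, 109)] [ 0.48 -0.29  0.04]
0.015 (np.int64(328), np.int64(180)) [(97, 95, 154), (43, 117, 230), (20, 56, 117), (58, 66, 96), (185, 153, 110)] [ 0.481 -0.296  0.04 ]
0.025 (np.int64(328), np.int64(178)) [(99, 94, 130), (35, 84, 156), (56, 83, 133), (89, 99, 113), (57, 67, 100)] [ 0.478 -0.289  0.059]
0.035 (np.int64(328), np.int64(176)) [(37, 80, 141), (30, 35, 53), (33, 35, 38), (86, 95, 98), (67, 83, 108)] [ 0.476 -0.284  0.075]
0.045 (np.int64(328), np.int64(174)) [(38, 86, 146), (26, 36, 51), (23, 26, 30), (79, 87, 91), (61, 88, 145)] [ 0.476 -0.283  0.087]
0.055 (np.int64(329), np.int64(172)) [(20, 34, 56), (25, 26, 28), (29, 32, 35), (58, 62, 72), (51, 105, 196)] [ 0.468 -0.276  0.109]
0.065 (np.int64(329), np.int64(170)) [(29, 32, 38), (37, 39, 46), (32, 38, 41), (36, 40, 47), (38, 58, 91)] [ 0.475 -0.285  0.107]
0.075 (np.int64(329), np.int64(168)) [(76, 81, 90), (44, 51, 54), (30, 34, 39), (26, 28, 31), (21, 25, 36)] [ 0.476 -0.284  0.118]
0.085 (np.int64(329), np.int64(167)) [(52, 57, 62), (21, 29, 30), (25, 29, 35), (24, 26, 31), (23, 25, 32)] [ 0.475 -0.281  0.126]
0.095 (np.int64(330), np.int64(165)) [(24, 26, 28), (19, 20, 26), (18, 22, 27), (24, 25, 31), (27, 25, 34)] [ 0.47  -0.279  0.141]
0.105 (np.int64(330), np.int64(163)) [(38, 42, 44), (24, 26, 29), (19, 24, 29), (23, 28, 33), (23, 28, 28)] [ 0.471 -0.278  0.152]
```

Request:
{"method": "apply_moves", "body": {"targets": [0,0,-0.03,0,0,0,-0.03,0,-0.03,0,-0.03,0,-0.03,0,-0.01,0,-0.03,0,0,0]}}

```text
clock: 6.95
eef_pos: [0.3947, -0.2995, 0.1291]
tcp_rot: [0.002, 1.0, 0.009, 0.003]
ft_force: [-0.6, -0.2, -0.3]
gripper_width: 0.0001
```

Run:
```python
from meas import *
D=get(); s=state(); X=s["eef_pos"]
p,d,w=D["side"]
for h in np.arange(-.03,.1,.01):
    u,v=proj("side",X+[0,0,h]).round().astype(int)
    print("%.3f"%h,(int(u),int(v)),[tuple(int(t) for t in p[v,u+k]) for k in(-4,-2,0,2,4)],w[v,u].round(3))
u,v=proj("side",X).astype(int); b=p[v-60:v+30,u-50:u+50].copy(); b=cv2.resize(b,None,fx=6,fy=6,interpolation=cv2.INTER_CUBIC); cv2.circle(b,(300,360),4,(255,0,0),2); cv2.imwrite("pics/g.png",b[:,:,::-1])
```

```text
t7.05 pos [ 0.3893 -0.2974  0.1263] F [-0.  -1.  -0.8] w-0.0002 q [-0.65  0.27 -0.16  1.15 -0.    2.48]
[[ 1.     0.013 -0.002]
 [ 0.013 -1.     0.001]
 [-0.002 -0.001 -1.   ]]
-0.030 (350, 182) [(224, 187, 121), (221, 182, 117), (171, 146, 95), (60, 80, 59), (35, 77, 58)] [ 0.43  -0.374  0.003]
-0.020 (350, 180) [(183, 153, 101), (92, 98, 70), (33, 72, 53), (47, 101, 75), (65, 122, 93)] [ 0.431 -0.375  0.013]
-0.010 (351, 178) [(38, 78, 61), (49, 101, 77), (68, 121, 90), (114, 123, 86), (159, 119, 77)] [ 0.43  -0.376  0.024]
0.000 (351, 176) [(60, 122, 91), (100, 124, 89), (156, 126, 83), (173, 124, 79), (173, 124, 78)] [ 0.448 -0.407 -0.003]
0.010 (351, 174) [(130, 122, 85), (169, 123, 80), (171, 123, 78), (174, 125, 81), (175, 127, 81)] [ 0.453 -0.415 -0.001]
0.020 (352, 172) [(164, 118, 77), (169, 121, 77), (172, 123, 80), (170, 122, 79), (175, 123, 82)] [ 0.456 -0.424  0.001]
0.030 (352, 170) [(166, 119, 76), (143, 105, 71), (129, 103, 83), (156, 116, 82), (168, 121, 78)] [ 0.389 -0.294  0.161]
0.040 (353, 168) [(71, 56, 47), (48, 52, 54), (97, 91, 88), (144, 110, 82), (168, 121, 77)] [ 0.385 -0.291  0.176]
0.050 (353, 166) [(46, 40, 37), (36, 40, 45), (78, 83, 85), (121, 99, 82), (167, 120, 79)] [ 0.386 -0.29   0.186]
0.060 (353, 164) [(51, 40, 34), (28, 34, 40), (63, 69, 74), (109, 90, 76), (161, 117, 79)] [ 0.38  -0.276  0.21 ]
0.070 (354, 162) [(23, 24, 29), (26, 30, 35), (50, 50, 51), (130, 105, 88), (159, 116, 75)] [ 0.381 -0.283  0.213]
0.080 (354, 160) [(53, 57, 64), (41, 45, 51), (31, 33, 35), (72, 57, 47), (136, 99, 66)] [ 0.383 -0.283  0.222]
0.090 (355, 158) [(35, 42, 45), (25, 28, 33), (22, 25, 26), (66, 49, 39), (153, 110, 73)] [ 0.383 -0.288  0.227]
```

View pics/g.png

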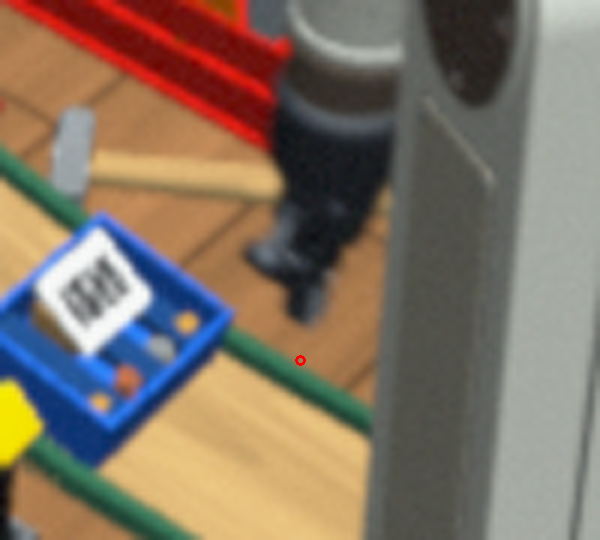

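Run:
```python
from meas import *
D0={n:(lambda z:(z["p"],z["d"],cloud(n,z["d"])))(np.load(f"{n}0.npz")) for n in("side","top")}
for nm,D,X in(("start",D0,(.1876,-.463)),("now",get(),(.389,-.2974))):
    for n,q in zip(D,merge(D,lambda H,S,V,w:(V<110)&(w[...,2]>.09),((X[0]-.08,X[1]-.08),(X[0]+.08,X[1]+.08)))):
        q=q[np.argsort(q[:,2])]; print(nm,n,len(q),q[:8].round(3).tolist())
```

```text
start side 487 [[0.165, -0.422, 0.243], [0.204, -0.503, 0.246], [0.173, -0.415, 0.247], [0.205, -0.504, 0.249], [0.212, -0.503, 0.25], [0.161, -0.423, 0.25], [0.174, -0.414, 0.251], [0.16, -0.414, 0.252]]
start top 536 [[0.174, -0.41, 0.264], [0.178, -0.409, 0.282], [0.178, -0.412, 0.286], [0.154, -0.397, 0.29], [0.176, -0.407, 0.291], [0.176, -0.41, 0.293], [0.158, -0.396, 0.295], [0.218, -0.518, 0.295]]
now side 1273 [[0.378, -0.303, 0.161], [0.383, -0.292, 0.162], [0.384, -0.288, 0.164], [0.379, -0.292, 0.165], [0.379, -0.296, 0.166], [0.391, -0.284, 0.168], [0.391, -0.29, 0.168], [0.388, -0.285, 0.168]]
now top 184 [[0.379, -0.266, 0.219], [0.379, -0.269, 0.22], [0.379, -0.258, 0.23], [0.382, -0.261, 0.232], [0.385, -0.241, 0.24], [0.378, -0.26, 0.24], [0.398, -0.257, 0.24], [0.382, -0.257, 0.24]]
```

Request:
{"method": "apply_moves", "body": {"targets": [0.017,0,0.01,0,0.017,0,0.03,0,0.016,0,0.03,0,0,0,0.03,0,0,0,0.02,0]}}

```text
clock: 7.57
eef_pos: [0.4443, -0.2962, 0.0023]
tcp_rot: [-0.001, 1.0, 0.009, -0.001]
ft_force: [-0.4, 0.4, -1.3]
gripper_width: -0.0001
```

Request:
{"method": "apply_moves", "body": {"targets": [0,0,0.004,0,0,0,0.004,0,0,0,0.004,0,0,0,0.003,0,0,0,0,0]}}

```text
clock: 7.98
eef_pos: [0.4443, -0.2977, -0.0086]
tcp_rot: [0.0, 1.0, 0.008, 0.001]
ft_force: [0.4, 0.3, 0.6]
gripper_width: -0.0001
```

Run:
```python
from meas import *
D=get(); s=state(); X=s["eef_pos"]
for n,q in zip(D,merge(D,lambda H,S,V,w:(V<70)&(w[...,2]>.01),((X[0]-.03,X[1]-.03),(X[0]+.015,X[1]+.03)))):
    q=q[np.argsort(q[:,2])]; print(n,len(q),q[:8].round(3).tolist())
```

```text
t8.08 pos [ 0.4443 -0.2977 -0.0082] F [-0.3 -0.4  0.1] w-0.0002 q [-0.59  0.49 -0.22  0.86  0.    2.53]
[[ 1.     0.016  0.002]
 [ 0.016 -1.    -0.001]
 [ 0.002  0.001 -1.   ]]
side 157 [[0.438, -0.29, 0.032], [0.443, -0.284, 0.039], [0.437, -0.282, 0.04], [0.445, -0.287, 0.04], [0.44, -0.286, 0.04], [0.441, -0.287, 0.044], [0.436, -0.286, 0.049], [0.433, -0.282, 0.049]]
top 1 [[0.434, -0.268, 0.087]]
```

Request:
{"method": "apply_moves", "body": {"targets": [0.008,0,0,0,0.008,0,0,0,0.008,0,0,0,0.008,0,-0.001,0,0.008,0,-0.0016,0]}}

```text
clock: 8.5
eef_pos: [0.4832, -0.296, -0.0073]
tcp_rot: [-0.0, 1.0, 0.008, -0.001]
ft_force: [-3.3, -0.3, -1.8]
gripper_width: -0.0001
```

Request:
{"method": "apply_moves", "body": {"targets": [0.008,0,-0.0017,0,0.008,0,-0.0017,0,0.008,0,-0.0017,0,0.008,0,-0.0017,0,0.008,0,-0.0017,0]}}

```text
clock: 8.92
eef_pos: [0.5242, -0.2958, 0.0019]
tcp_rot: [-0.0, 1.0, 0.008, -0.0]
ft_force: [-2.2, -0.4, -0.7]
gripper_width: 0.0002
```

```bash
python3 crate.py
```

```text
y-0.36 rear pts x,z: [(0.617, 0.068), (0.622, 0.075), (0.622, 0.082), (0.627, 0.083), (0.617, 0.084), (0.623, 0.086)]
y-0.34 rear pts x,z: [(0.598, 0.023), (0.586, 0.032), (0.589, 0.034), (0.592, 0.034)]
y-0.32 rear pts x,z: [(0.59, 0.042), (0.585, 0.052)]
y-0.30 rear pts x,z: [(0.542, 0.028), (0.54, 0.034), (0.54, 0.04), (0.569, 0.062)]
y-0.28 rear pts x,z: [(0.544, 0.024), (0.54, 0.037), (0.537, 0.044), (0.529, 0.048), (0.537, 0.051), (0.528, 0.057), (0.536, 0.063), (0.537, 0.067)]
y-0.26 rear pts x,z: [(0.54, 0.035), (0.537, 0.047), (0.537, 0.051), (0.536, 0.055), (0.539, 0.062), (0.533, 0.066), (0.536, 0.067), (0.511, 0.095)]
y-0.24 rear pts x,z: [(0.539, 0.035), (0.538, 0.043), (0.539, 0.052), (0.538, 0.06), (0.535, 0.062), (0.537, 0.064), (0.532, 0.068), (0.511, 0.105)]
side label 150 [ 0.6008 -0.2971  0.0904] x 0.556 0.671
top label 116 [ 0.6041 -0.2847  0.0936] x 0.579 0.624
t9.02 pos [ 0.5262 -0.2962  0.0025] F [0.3 0.4 0.8] w-0.0003 q [-0.51  0.59 -0.01  0.97  0.    2.61]
[[ 1.     0.018  0.003]
 [ 0.018 -1.    -0.001]
 [ 0.003  0.001 -1.   ]]
```

Request:
{"method": "apply_moves", "body": {"targets": [0.005,0,-0.001,0,0.005,0,-0.001,0,0.005,0,-0.001,0,0.005,0,-0.001,0,0.004,0,-0.001,0]}}

```text
clock: 9.43
eef_pos: [0.5466, -0.2954, 0.0068]
tcp_rot: [-0.0, 1.0, 0.008, -0.001]
ft_force: [-4.4, 0.1, -0.0]
gripper_width: 0.0002
```

Request:
{"method": "apply_moves", "body": {"targets": [0.002,0,-0.0004,0,0.002,0,-0.0004,0,0.002,0,-0.0004,0,0.001,0,-0.0002,0,0,0,0,0]}}

```text
clock: 9.85
eef_pos: [0.5538, -0.2954, 0.0083]
tcp_rot: [-0.0, 1.0, 0.008, -0.001]
ft_force: [-4.4, 0.5, 2.3]
gripper_width: 0.0001
```

Request:
{"method": "apply_moves", "body": {"targets": [0.001,0,-0.0002,0,0.001,0,-0.0002,0,0.001,0,-0.0002,0,0.001,0,-0.0002,0,0.001,0,-0.0002,0]}}

```text
clock: 10.27
eef_pos: [0.5583, -0.2953, 0.0092]
tcp_rot: [-0.0, 1.0, 0.008, -0.001]
ft_force: [-5.9, 0.1, 2.9]
gripper_width: 0.0001
```

```bash
python3 crate.py
```

```text
y-0.36 rear pts x,z: [(0.655, 0.08), (0.657, 0.087), (0.653, 0.088), (0.658, 0.091), (0.654, 0.092)]
y-0.34 rear pts x,z: [(0.631, 0.037), (0.627, 0.038), (0.624, 0.039), (0.633, 0.039), (0.63, 0.039)]Traceback (most recent call last):
  File "crate.py", line 13, in <module>
    if __name__=="__main__": crate(); state()
                             ~~~~~^^
  File "crate.py", line 7, in crate
    q=w[m]; q=q[q[:,0]<q[:,0].min()+.03]; print("y%.2f"%y,"rear pts x,z:",[tuple(k) for k in q[np.argsort(q[:,2])][::max(1,len(q)//6)][:,[0,2]].round(3).tolist()])
                       ~~~~~~~~~~^^
    return umr_minimum(a, axis, None, out, keepdims, initial, where)
ValueError: zero-size array to reduction operation minimum which has no identity
```

Request:
{"method": "apply_moves", "body": {"targets": [0.001,0,-0.0002,0,0.001,0,-0.0002,0,0.001,0,-0.0002,0,0.001,0,-0.0002,0,0.001,0,-0.0002,0]}}

```text
clock: 10.78
eef_pos: [0.5632, -0.2952, 0.0103]
tcp_rot: [-0.0, 1.0, 0.008, -0.001]
ft_force: [-6.4, 0.4, 2.3]
gripper_width: 0.0001
```

Request:
{"method": "apply_moves", "body": {"targets": [0.001,0,-0.0002,0,0.001,0,-0.0002,0,0.001,0,-0.0002,0,0.001,0,-0.0002,0,0.001,0,-0.0002,0]}}

```text
clock: 11.2
eef_pos: [0.5654, -0.2952, 0.0108]
tcp_rot: [-0.0, 1.0, 0.008, -0.004]
ft_force: [-13.5, -0.2, 5.8]
gripper_width: 0.0002
```

Force has risen to 13.5 N and the motion stalled: it is at the stop. Back off, rise and check.

Request:
{"method": "apply_moves", "body": {"targets": [-0.01,0,0,0,-0.03,0,-0.01,0,-0.03,0,-0.03,0,-0.02,0.02,-0.03,0,0,0.03,-0.03,0], "gripper": -1}}

```text
clock: 11.62
eef_pos: [0.4769, -0.3432, 0.1105]
tcp_rot: [-0.002, 1.0, 0.009, -0.002]
ft_force: [0.1, -0.6, -0.4]
gripper_width: 0.0605
```

Request:
{"method": "apply_moves", "body": {"targets": [-0.01,-0.03,-0.03,0,0,-0.035,-0.02,0,0,-0.04,0,0,0,-0.04,0,0,0,-0.04,0,0]}}

```text
clock: 12.03
eef_pos: [0.4699, -0.1614, 0.1602]
tcp_rot: [0.0, 1.0, 0.008, 0.003]
ft_force: [0.4, 0.1, -0.7]
gripper_width: 0.0848
```

Run:
```python
from crate import *
D=crate(); state()
cr=merge(D,lambda H,S,V,w:(abs(H-108)<14)&(S>120)&(w[...,2]>.06)&(w[...,2]<.11),((.45,-.4),(.72,-.2)))
for n,q in zip(D,cr): print(n,len(q),q.min(0).round(3),q.max(0).round(3),cv2.minAreaRect((q[:,:2]*1000).astype(np.float32)))
print("white");mug(D,(.42,.062),"w");print("green");mug(D,(.407,.212),"g")
```

```text
y-0.36 rear pts x,z: [(0.582, 0.043)]
y-0.34 rear pts x,z: [(0.583, 0.04), (0.58, 0.041), (0.58, 0.046), (0.579, 0.052), (0.577, 0.056), (0.577, 0.058)]
y-0.32 rear pts x,z: [(0.581, 0.041), (0.579, 0.046), (0.578, 0.052)]
y-0.30 rear pts x,z: [(0.6, 0.054), (0.591, 0.059), (0.591, 0.061), (0.593, 0.061), (0.599, 0.062), (0.596, 0.063), (0.577, 0.067), (0.581, 0.072), (0.577, 0.073), (0.58, 0.073)]
y-0.28 rear pts x,z: [(0.578, 0.061), (0.578, 0.063), (0.58, 0.065), (0.579, 0.072)]
y-0.26 rear pts x,z: [(0.622, 0.065), (0.611, 0.067), (0.628, 0.068), (0.632, 0.069), (0.624, 0.07), (0.623, 0.073)]
y-0.24 rear pts x,z: [(0.599, 0.021), (0.601, 0.034), (0.595, 0.042), (0.603, 0.049), (0.597, 0.054), (0.599, 0.068), (0.607, 0.08)]
side label 122 [ 0.642  -0.2933  0.103 ] x 0.617 0.664
top label 177 [ 0.6401 -0.2999  0.1004] x 0.618 0.662
t12.13 pos [ 0.4692 -0.1576  0.1598] F [-0.1 -1.3 -0. ] w0.0852 q [-0.33  0.25 -0.09  1.23  0.    2.79]
[[ 1.     0.024  0.003]
 [ 0.024 -1.     0.002]
 [ 0.003 -0.002 -1.   ]]
side 247 [ 0.577 -0.371  0.06 ] [ 0.689 -0.229  0.103] ((631.4083251953125, -298.1835021972656), (139.9356689453125, 108.91142272949219), 86.88475036621094)
top 475 [ 0.574 -0.365  0.06 ] [ 0.683 -0.233  0.107] ((629.087890625, -299.0525817871094), (131.16574096679688, 108.65900421142578), 89.45791625976562)
white
 rim side 86 [0.4195 0.0641] r0.0312 z0.079 bbox mid [0.4202 0.065 ]
 rim top 38 [0.4203 0.0633] r0.0313 z0.079 bbox mid [0.4202 0.0631]
 handle side 45 [0.3936 0.0102 0.0401] yaw deg -117.0
 handle top 29 [0.3987 0.0117 0.0614] yaw deg -113.0
green
 rim side 59 [0.407  0.2129] r0.0308 z0.079 bbox mid [0.4066 0.2139]
 rim top 21 [0.4085 0.2116] r0.0307 z0.079 bbox mid [0.4023 0.2097]
 handle side 52 [0.396  0.1547 0.0461] yaw deg -100.9
 handle top 29 [0.3991 0.1633 0.057 ] yaw deg -99.2
```

Request:
{"method": "apply_moves", "body": {"targets": [-0.0056,-0.037,-0.01,0,-0.0056,-0.037,0,0,-0.0056,-0.037,0,0,-0.0056,-0.037,0,0,-0.0056,-0.037,0,0]}}

```text
clock: 12.55
eef_pos: [0.4384, 0.0159, 0.1696]
tcp_rot: [-0.004, 1.0, 0.015, 0.002]
ft_force: [0.7, -0.0, -1.0]
gripper_width: 0.0855
```

Request:
{"method": "apply_moves", "body": {"targets": [-0.0056,-0.037,0,0,-0.0056,-0.037,0,0,-0.0056,-0.037,0,0,-0.0056,-0.037,0,0,-0.0056,-0.037,0,0]}}

```text
clock: 12.97
eef_pos: [0.4066, 0.0941, 0.1772]
tcp_rot: [-0.046, 0.996, 0.077, -0.003]
ft_force: [-0.2, -0.2, 0.2]
gripper_width: 0.0853
```

Request:
{"method": "apply_moves", "body": {"targets": [0,0,0,-7,0,0,0,-7,0,0,0,-7,0,0,0,-7,0,0,0,-7]}}

```text
clock: 13.38
eef_pos: [0.407, 0.0932, 0.1772]
tcp_rot: [-0.045, 0.926, 0.375, 0.012]
ft_force: [0.3, 1.2, -0.5]
gripper_width: 0.0853
```

Request:
{"method": "apply_moves", "body": {"targets": [0,0,0,-7,0,0,0,-7,0,0,0,-7,0,0,0,-7,0,0,0,-7]}}

```text
clock: 13.8
eef_pos: [0.4071, 0.0932, 0.1772]
tcp_rot: [-0.039, 0.77, 0.636, 0.025]
ft_force: [0.1, 0.0, -0.3]
gripper_width: 0.0854
```

Request:
{"method": "apply_moves", "body": {"targets": [0,0,0,-7,0,0,0,-2,0,0,0,0,0,0,0,0,0,0,0,0]}}

```text
clock: 14.22
eef_pos: [0.4061, 0.0931, 0.1768]
tcp_rot: [-0.037, 0.72, 0.692, 0.026]
ft_force: [-0.5, -0.0, -0.2]
gripper_width: 0.0853
```

```bash
cat > plan.py <<'E'
from h import *
import sys
def plan(x,y,z=None,yaw=None):
    P=[];Q=[]
    for _ in range(1):
        s=state()
    M=rot(s["tcp_rot"]); cy=np.degrees(np.arctan2(M[1,0],M[0,0])); d=np.array([x,y,s["eef_pos"][2] if z is None else z])-s["eef_pos"]
    print("yaw %.1f"%cy,"tool shift",(M.T@d).round(4),"turn",None if yaw is None else round(cy-yaw,1))
if __name__=="__main__": plan(*[float(a) for a in sys.argv[1:]])
E
python3 plan.py .407 .2125 .003 80
```

```text
t14.22 pos [0.4061 0.0931 0.1768] F [-0.5 -0.  -0.2] w0.0853 q [ 0.15  0.09 -0.25  1.24  0.09  1.76]
[[ 0.04   0.999 -0.014]
 [ 0.995 -0.039  0.091]
 [ 0.09  -0.017 -0.996]]
yaw 87.7 tool shift [ 0.1032 -0.0008  0.1839] turn 7.7
```

Request:
{"method": "apply_moves", "body": {"targets": [0,0,0,-7,0,0,0,-7,0,0,0,-7,0,0,0,-7,0,0,0,-7]}}

```text
clock: 14.63
eef_pos: [0.4058, 0.0932, 0.1767]
tcp_rot: [-0.028, 0.476, 0.878, 0.036]
ft_force: [0.1, -0.5, -0.5]
gripper_width: 0.0855
```

Request:
{"method": "apply_moves", "body": {"targets": [0,0,0,-7,0,0,0,-7,0,0,0,-7,0,0,0,-7,0,0,0,-7]}}

```text
clock: 15.05
eef_pos: [0.4058, 0.0932, 0.1766]
tcp_rot: [-0.016, 0.19, 0.981, 0.043]
ft_force: [0.2, -0.3, 0.3]
gripper_width: 0.0857
```

Request:
{"method": "apply_moves", "body": {"targets": [0,0,0,-7,0,0,0,-7,0,0,0,-7,0,0,0,-7,0,0,0,-7]}}

```text
clock: 15.47
eef_pos: [0.4058, 0.0932, 0.1766]
tcp_rot: [-0.002, -0.114, 0.992, 0.046]
ft_force: [-0.0, -0.1, -1.4]
gripper_width: 0.0857
```

Request:
{"method": "apply_moves", "body": {"targets": [0,0,0,-7,0,0,0,-7,0,0,0,-7,0,0,0,-7,0,0,0,-7]}}

```text
clock: 15.88
eef_pos: [0.4058, 0.0932, 0.1766]
tcp_rot: [0.012, -0.407, 0.912, 0.044]
ft_force: [0.1, -0.2, -0.1]
gripper_width: 0.0853
```

Request:
{"method": "apply_moves", "body": {"targets": [0,0,0,-7,0,0,0,-7,0,0,0,-7,0,0,0,-7,0,0,0,-7]}}

```text
clock: 16.3
eef_pos: [0.4058, 0.0932, 0.1766]
tcp_rot: [0.025, -0.662, 0.748, 0.039]
ft_force: [0.3, 0.2, -0.2]
gripper_width: 0.0856
```

Request:
{"method": "apply_moves", "body": {"targets": [0,0,0,-7,0,0,0,-7,0,0,0,-7,0,0,0,-7,0,0,0,-7]}}

```text
clock: 16.72
eef_pos: [0.4058, 0.0932, 0.1766]
tcp_rot: [-0.035, 0.857, -0.514, -0.029]
ft_force: [-1.2, -0.8, 0.5]
gripper_width: 0.0856
```

Request:
{"method": "apply_moves", "body": {"targets": [0,0,0,-7,0,0,0,-7,0,0,0,-7,0,0,0,-7,0,0,0,-7]}}

```text
clock: 17.13
eef_pos: [0.4058, 0.0932, 0.1766]
tcp_rot: [-0.042, 0.972, -0.233, -0.017]
ft_force: [-0.5, -0.8, -0.6]
gripper_width: 0.0855
```

Request:
{"method": "apply_moves", "body": {"targets": [0,0,0,-7,0,0,0,-7,0,0,0,-7,0,0,0,-7,0,0,0,-5]}}

```text
clock: 17.55
eef_pos: [0.4058, 0.0932, 0.1766]
tcp_rot: [-0.046, 0.998, 0.053, -0.005]
ft_force: [-1.0, -0.7, -0.1]
gripper_width: 0.0854
```

```bash
python3 plan.py .407 .2125
```

```text
t17.55 pos [0.4058 0.0932 0.1766] F [-1.  -0.7 -0.1] w0.0854 q [ 0.15  0.09 -0.25  1.24  0.09 -3.1 ]
[[ 0.994  0.105 -0.014]
 [ 0.106 -0.99   0.091]
 [-0.005 -0.092 -0.996]]
yaw 6.1 tool shift [ 0.0138 -0.118   0.0108] turn None
```

Near the lower limit. Try pressing against it gently: small negative turns.

Request:
{"method": "apply_moves", "body": {"targets": [0,0,0,-3,0,0,0,-2,0,0,0,-2,0,0,0,-2,0,0,0,0]}}

```text
clock: 17.97
eef_pos: [0.4004, 0.1191, 0.1766]
tcp_rot: [-0.036, 0.993, 0.115, 0.0]
ft_force: [-0.8, 1.0, -0.5]
gripper_width: 0.0854
```

```bash
python3 plan.py .407 .2125
```

```text
t17.97 pos [0.4004 0.1191 0.1766] F [-0.8  1.  -0.5] w0.0854 q [ 0.23  0.08 -0.25  1.23  0.07 -3.14]
[[ 0.973  0.229 -0.008]
 [ 0.229 -0.971  0.071]
 [ 0.008 -0.071 -0.997]]
yaw 13.2 tool shift [ 0.0278 -0.0892  0.0066] turn None
```

Request:
{"method": "apply_moves", "body": {"targets": [0,0.015,0,0,0,0.015,0,0,0,0.015,0,0,0,0.015,0,0,0,0.015,0,0]}}

```text
clock: 18.38
eef_pos: [0.4079, 0.0847, 0.1719]
tcp_rot: [-0.018, 0.996, 0.087, 0.002]
ft_force: [0.2, -0.1, -0.0]
gripper_width: 0.0852
```

```bash
python3 plan.py .407 .2125
```

```text
t18.38 pos [0.4079 0.0847 0.1719] F [ 0.2 -0.1 -0. ] w0.0852 q [ 0.18  0.09 -0.26  1.22  0.04 -3.14]
[[ 0.985  0.174  0.001]
 [ 0.174 -0.984  0.036]
 [ 0.007 -0.036 -0.999]]
yaw 10.0 tool shift [ 0.0213 -0.1259  0.0047] turn None
```

Works well; .071→.036. About the same again.

Request:
{"method": "apply_moves", "body": {"targets": [0,0.015,0,0,0,0.015,0,0,0,0.015,0,0,0,0.015,0,0,0,0.015,0,0]}}

```text
clock: 18.8
eef_pos: [0.4134, 0.0529, 0.1703]
tcp_rot: [-0.001, 0.998, 0.063, 0.004]
ft_force: [-0.0, 0.3, -0.3]
gripper_width: 0.0852
```

```bash
python3 plan.py .407 .2125
```

```text
t18.80 pos [0.4134 0.0529 0.1703] F [-0.   0.3 -0.3] w0.0852 q [ 0.13  0.09 -0.26  1.21  0.   -3.14]
[[ 0.992  0.125  0.007]
 [ 0.125 -0.992  0.002]
 [ 0.007 -0.001 -1.   ]]
yaw 7.2 tool shift [ 0.0136 -0.1591  0.0003] turn None
```

Request:
{"method": "apply_moves", "body": {"targets": [0,0,0,7,0,0,0,7,0,0,0,7,0,0,0,7,0,0,0,7]}}

```text
clock: 19.22
eef_pos: [0.4134, 0.0533, 0.1703]
tcp_rot: [-0.002, 0.97, -0.243, 0.003]
ft_force: [-0.7, 0.1, -0.2]
gripper_width: 0.0857
```

Request:
{"method": "apply_moves", "body": {"targets": [0,0,0,7,0,0,0,7,0,0,0,7,0,0,0,7,0,0,0,7]}}

```text
clock: 19.63
eef_pos: [0.4134, 0.0533, 0.1703]
tcp_rot: [-0.003, 0.852, -0.523, 0.002]
ft_force: [0.2, -0.6, -0.1]
gripper_width: 0.0855
```

Request:
{"method": "apply_moves", "body": {"targets": [0,0,0,7,0,0,0,7,0,0,0,7,0,0,0,7,0,0,0,7]}}

```text
clock: 20.05
eef_pos: [0.4133, 0.0534, 0.1703]
tcp_rot: [0.004, -0.655, 0.755, -0.001]
ft_force: [-0.3, -0.3, -0.1]
gripper_width: 0.0855
```

```bash
python3 plan.py .407 .2125 .003 -100
```

```text
t20.05 pos [0.4133 0.0534 0.1703] F [-0.3 -0.3 -0.1] w0.0855 q [ 0.13  0.09 -0.26  1.21  0.   -1.3 ]
[[-0.141 -0.99   0.007]
 [-0.99   0.141  0.003]
 [-0.004 -0.007 -1.   ]]
yaw -98.1 tool shift [-0.156   0.0299  0.1677] turn 1.9
```

Request:
{"method": "apply_moves", "body": {"targets": [-0.0312,0.006,0,0.9,-0.0312,0.006,0,1,-0.0312,0.006,0,0,-0.0312,0.006,0,0,-0.0312,0.006,0,0]}}

```text
clock: 20.47
eef_pos: [0.4083, 0.2135, 0.1709]
tcp_rot: [0.004, -0.645, 0.764, -0.001]
ft_force: [0.5, -0.4, -0.4]
gripper_width: 0.0855
```

Run:
```python
from meas import *
from plan import plan
D=get(); mug(D,(.407,.2125),"g"); print("white"); mug(D,(.42,.063),"w"); plan(.407,.2125,.003,-100)
```

```text
rim side 61 [0.4069 0.2135] r0.0305 z0.079 bbox mid [0.407 0.214]
 rim top 19 [0.3968 0.1616] r0.0300 z0.083 bbox mid [0.3958 0.1712]
 handle side 52 [0.3961 0.156  0.0464] yaw deg -100.9
 handle top 26 [0.3988 0.1597 0.064 ] yaw deg -98.8
white
 rim side 82 [0.4196 0.0642] r0.0313 z0.079 bbox mid [0.4201 0.0632]
 rim top 42 [0.4204 0.0634] r0.0311 z0.079 bbox mid [0.4204 0.0633]
 handle side 46 [0.3934 0.0095 0.0397] yaw deg -116.4
 handle top 33 [0.3967 0.0187 0.0323] yaw deg -117.7
t20.57 pos [0.4086 0.216  0.1707] F [-0.3  0.3  0.6] w0.0854 q [ 0.49  0.17 -0.16  1.23  0.   -0.92]
[[-0.163 -0.987  0.008]
 [-0.987  0.163  0.005]
 [-0.006 -0.007 -1.   ]]
yaw -99.4 tool shift [0.0047 0.0022 0.1677] turn 0.6
```

Request:
{"method": "apply_moves", "body": {"targets": [0.003,0.002,0.03,0,0,0,0.035,0,0,0,0.035,0,0,0,0.025,0,0,0,0.015,0]}}

```text
clock: 20.98
eef_pos: [0.4047, 0.2081, 0.0277]
tcp_rot: [0.001, -0.645, 0.764, -0.001]
ft_force: [-0.9, -0.6, 0.2]
gripper_width: 0.0855
```

Request:
{"method": "apply_moves", "body": {"targets": [0,0,0.01,0,0,0,0.01,0,0,0,0.008,0,0,0,0,0,0,0,0,0]}}

```text
clock: 21.4
eef_pos: [0.4069, 0.2097, 0.0026]
tcp_rot: [0.003, -0.645, 0.764, -0.001]
ft_force: [-0.5, -0.1, 0.2]
gripper_width: 0.0856
```

Request:
{"method": "apply_moves", "body": {"targets": [0,0,0,0,0,0,0,0,0,0,0,0,0,0,0,0,0,0,0,0], "gripper": 1, "grip_force": 35}}

```text
clock: 21.82
eef_pos: [0.4081, 0.2107, 0.0037]
tcp_rot: [0.005, -0.645, 0.764, -0.002]
ft_force: [0.5, 0.1, 6.1]
gripper_width: 0.0631
```

Request:
{"method": "apply_moves", "body": {"targets": [0,0,0,0,0,0,0,0,0,0,-0.005,0,0,0,-0.005,0,0,0,-0.005,0]}}

```text
clock: 22.23
eef_pos: [0.4061, 0.21, 0.0177]
tcp_rot: [0.003, -0.645, 0.764, -0.001]
ft_force: [0.4, 0.2, -1.8]
gripper_width: 0.0634
```

Request:
{"method": "apply_moves", "body": {"targets": [0,0,-0.03,0,0,0,-0.035,0,0,0,-0.035,0,0,0,-0.035,0,0,0,-0.02,0]}}

```text
clock: 22.65
eef_pos: [0.4068, 0.2104, 0.1768]
tcp_rot: [0.006, -0.645, 0.764, -0.002]
ft_force: [0.5, 0.7, -2.3]
gripper_width: 0.0633
```

Request:
{"method": "apply_moves", "body": {"targets": [0,0,0,-4,0,0,0,-4,0,0,0,-3.4,0,0,0,0,0,0,0,0]}}

```text
clock: 23.07
eef_pos: [0.4053, 0.2097, 0.1726]
tcp_rot: [-0.003, 0.717, -0.697, 0.001]
ft_force: [0.2, -0.1, -1.6]
gripper_width: 0.0634
```

```bash
cat > held.py <<'E'
from meas import *
def held(col):
    D=get(); s=state(); X=s["eef_pos"]
    f={"w":lambda H,S,V,w:(S<60)&(V>120),"g":lambda H,S,V,w:(abs(H-75)<20)&(S>70)}[col]
    g=lambda H,S,V,w:f(H,S,V,w)&(w[...,2]>X[2]-.01)&(w[...,2]<X[2]+.09)
    for n,q in zip(D,merge(D,g,((X[0]-.05,X[1]-.05),(X[0]+.05,X[1]+.05)))):
        if len(q)>5: print(n,len(q),"min",np.percentile(q,2,axis=0).round(4),"max",np.percentile(q,98,axis=0).round(4))
    a=merge(D,lambda H,S,V,w:(w[...,2]>X[2]-.01)&(w[...,2]<X[2]+.075),((X[0]-.03,X[1]-.09),(X[0]+.03,X[1]-.036)))
    for n,k in zip(D,a):
        if len(k)>3: m=np.median(k,0); print(" handle",n,len(k),"med",m.round(4),"min",k.min(0).round(3),"max",k.max(0).round(3),"yaw %.1f"%np.degrees(np.arctan2(m[1]-X[1],m[0]-X[0])))
    return D
if __name__=="__main__":
    import sys; held(sys.argv[1])
E
python3 held.py g; python3 plan.py .54 .243 .1615 -88.6
```

```text
t23.17 pos [0.4055 0.2097 0.1725] F [ 0.2  0.1 -1.3] w0.0635 q [ 0.48  0.16 -0.17  1.23 -0.   -1.12]
[[ 0.029 -1.     0.007]
 [-1.    -0.029  0.003]
 [-0.003 -0.007 -1.   ]]
side 419 min [0.373  0.1861 0.1729] max [0.4356 0.2441 0.251 ]
top 13 min [0.3906 0.1798 0.1981] max [0.4175 0.1835 0.2486]
 handle side 31 med [0.4032 0.1475 0.2259] min [0.4   0.14  0.198] max [0.409 0.161 0.243] yaw -92.1
 handle top 31 med [0.4052 0.1576 0.2344] min [0.402 0.14  0.184] max [0.409 0.171 0.242] yaw -90.4
t23.17 pos [0.4055 0.2097 0.1725] F [ 0.2  0.1 -1.3] w0.0635 q [ 0.48  0.16 -0.17  1.23 -0.   -1.12]
[[ 0.029 -1.     0.007]
 [-1.    -0.029  0.003]
 [-0.003 -0.007 -1.   ]]
yaw -88.3 tool shift [-0.0293 -0.1354  0.012 ] turn 0.3
```

Request:
{"method": "apply_moves", "body": {"targets": [-0.005,-0.025,0.0026,0,-0.005,-0.025,0.0026,0,-0.005,-0.025,0.0026,0,-0.005,-0.025,0.0026,0,-0.005,-0.025,0.0026,0]}}

```text
clock: 23.58
eef_pos: [0.531, 0.2388, 0.1602]
tcp_rot: [-0.003, 0.717, -0.697, 0.001]
ft_force: [-0.3, -1.0, -1.8]
gripper_width: 0.0632
```

Request:
{"method": "apply_moves", "body": {"targets": [0,0,0,0,0,0,0,0,0,0,0,0,0,0,0,0,0,0,0,0]}}

```text
clock: 24.0
eef_pos: [0.5292, 0.2385, 0.1611]
tcp_rot: [-0.003, 0.718, -0.696, 0.001]
ft_force: [-0.6, 0.5, -2.4]
gripper_width: 0.0632
```

Run:
```python
from held import *
from plan import plan
D=held("g"); plan(.63,.2405,.1595)
b=[cv2.resize(D["side"][0][170:300,150:290],(400,371),interpolation=cv2.INTER_CUBIC),cv2.resize(D["top"][0][145:230,190:290],(400,371),interpolation=cv2.INTER_CUBIC)]
cv2.imwrite("pics/m1.png",np.hstack(b)[:,:,::-1])
```

```text
t24.10 pos [0.5295 0.2386 0.1613] F [ 0.2 -0.9 -2.9] w0.0634 q [ 0.42  0.41  0.14  1.29 -0.   -1.18]
[[ 0.031 -0.999  0.008]
 [-1.    -0.031  0.003]
 [-0.003 -0.008 -1.   ]]
side 394 min [0.4954 0.217  0.1634] max [0.5595 0.2726 0.2401]
top 20 min [0.515  0.2084 0.1624] max [0.537  0.2197 0.2457]
 handle side 33 med [0.5274 0.1769 0.2196] min [0.524 0.168 0.191] max [0.532 0.198 0.232] yaw -92.0
 handle top 38 med [0.5293 0.1844 0.2204] min [0.526 0.169 0.166] max [0.535 0.202 0.233] yaw -90.3
t24.10 pos [0.5295 0.2386 0.1613] F [ 0.2 -0.9 -2.9] w0.0634 q [ 0.42  0.41  0.14  1.29 -0.   -1.18]
[[ 0.031 -0.999  0.008]
 [-1.    -0.031  0.003]
 [-0.003 -0.008 -1.   ]]
yaw -88.2 tool shift [ 0.0012 -0.1005  0.0025] turn None
```

View pics/m1.png

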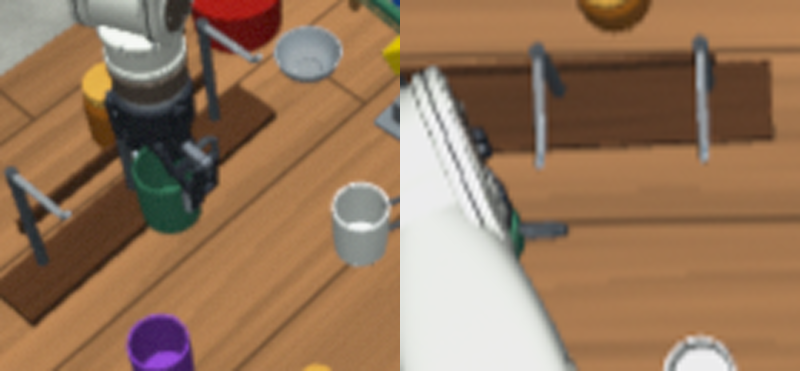

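Request:
{"method": "apply_moves", "body": {"targets": [0,-0.01,0.002,0,0,-0.01,0.001,0,0,-0.01,0,0,0,-0.01,0,0,0,-0.01,0,0]}}

```text
clock: 24.52
eef_pos: [0.5811, 0.2401, 0.1581]
tcp_rot: [-0.004, 0.718, -0.696, 0.002]
ft_force: [-0.2, 0.5, -1.6]
gripper_width: 0.0635
```

Request:
{"method": "apply_moves", "body": {"targets": [0,-0.01,0,0,0,-0.01,0,0,0,-0.01,0,0,0,-0.01,0,0,0,-0.01,0,0]}}

```text
clock: 24.93
eef_pos: [0.6311, 0.2416, 0.1583]
tcp_rot: [-0.004, 0.718, -0.696, 0.002]
ft_force: [0.4, -0.2, -2.6]
gripper_width: 0.0634
```

Run:
```python
from held import *
D=held("g")
b=[cv2.resize(D["side"][0][150:280,150:290],(400,371),interpolation=cv2.INTER_CUBIC),cv2.resize(D["top"][0][145:230,190:290],(400,371),interpolation=cv2.INTER_CUBIC)]
cv2.imwrite("pics/m2.png",np.hstack(b)[:,:,::-1])
```

```text
t25.03 pos [0.6317 0.2414 0.1578] F [-0.4 -0.7 -2.8] w0.0633 q [ 0.37  0.61  0.46  1.41 -0.   -1.24]
[[ 0.03  -1.     0.008]
 [-1.    -0.03   0.003]
 [-0.003 -0.008 -1.   ]]
side 370 min [0.5974 0.2198 0.1612] max [0.6611 0.2752 0.2376]
top 12 min [0.6249 0.2107 0.1879] max [0.6406 0.2132 0.2413]
 handle side 50 med [0.629  0.1818 0.2032] min [0.603 0.172 0.173] max [0.634 0.2   0.231] yaw -92.6
 handle top 78 med [0.6322 0.1917 0.1961] min [0.602 0.172 0.17 ] max [0.661 0.204 0.231] yaw -89.4
```

View pics/m2.png

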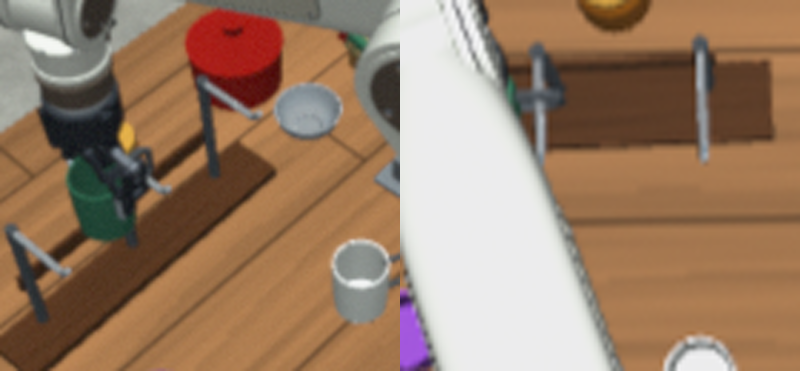

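Request:
{"method": "apply_moves", "body": {"targets": [0,0,0.007,0,0,0,0.007,0,0,0,0.006,0,0,0,0.003,0,0,0,0,0]}}

```text
clock: 25.45
eef_pos: [0.6292, 0.2416, 0.1347]
tcp_rot: [-0.003, 0.718, -0.696, 0.001]
ft_force: [-0.3, -0.4, -1.6]
gripper_width: 0.0636
```

Request:
{"method": "apply_moves", "body": {"targets": [0,0,0.001,0,0,0,0.001,0,0,0,0.001,0,0,0,0,0,0,0,0,0]}}

```text
clock: 25.87
eef_pos: [0.6301, 0.2419, 0.1335]
tcp_rot: [-0.004, 0.718, -0.696, 0.002]
ft_force: [-4.3, 0.1, 6.0]
gripper_width: 0.0635
```

Request:
{"method": "apply_moves", "body": {"targets": [0,0,-0.001,0,0,0,0,0,0,0,0,0,0,0,0,0,0,0,0,0], "gripper": -1}}

```text
clock: 26.28
eef_pos: [0.6303, 0.2417, 0.133]
tcp_rot: [-0.003, 0.718, -0.696, 0.001]
ft_force: [-0.2, -0.1, 0.4]
gripper_width: 0.0856
```

Request:
{"method": "apply_moves", "body": {"targets": [0,0,0,0,0,0,0,0,0,0,-0.005,0,0,0,-0.01,0,0,0,-0.02,0]}}

```text
clock: 26.7
eef_pos: [0.6285, 0.2411, 0.1668]
tcp_rot: [-0.001, 0.718, -0.696, 0.0]
ft_force: [0.3, 0.1, -0.5]
gripper_width: 0.0855
```

Request:
{"method": "apply_moves", "body": {"targets": [0,0,-0.03,0,0,0,-0.03,0,0,0.01,-0.02,0,0,0.02,0,0,0,0.03,0,0]}}

```text
clock: 27.12
eef_pos: [0.5717, 0.24, 0.2505]
tcp_rot: [-0.007, 0.717, -0.697, 0.003]
ft_force: [-0.7, 0.3, -0.5]
gripper_width: 0.0854
```

Request:
{"method": "apply_moves", "body": {"targets": [0,0.03,0,0,0,0.04,0,0,0.02,0.03,0,0,0.03,0.02,0,0,0.03,0.01,0,0]}}

```text
clock: 27.53
eef_pos: [0.4393, 0.1555, 0.2484]
tcp_rot: [-0.004, 0.719, -0.695, 0.002]
ft_force: [0.3, -1.6, -0.1]
gripper_width: 0.0852
```

Run:
```python
from meas import *
from plan import plan
D=get(); print("white"); mug(D,(.42,.063),"w"); plan(.42,.0637,.003,-116)
for n,q in zip(D,merge(D,lambda H,S,V,w:(abs(H-75)<20)&(S>70)&(w[...,2]>.02),((.5,.08),(.72,.32)))): print("green",n,len(q),q.min(0).round(3),q.max(0).round(3))
b=[cv2.resize(D["side"][0][150:280,150:290],(400,371),interpolation=cv2.INTER_CUBIC),cv2.resize(D["top"][0][145:230,190:290],(400,371),interpolation=cv2.INTER_CUBIC)]
cv2.imwrite("pics/m3.png",np.hstack(b)[:,:,::-1])
```

```text
white
 rim side 629 [0.4099 0.0947] r0.0412 z0.729 bbox mid [0.4158 0.0828]
 rim top 918 [0.4124 0.0986] r0.0420 z0.727 bbox mid [0.4195 0.0826]
 handle side 46 [0.3931 0.0096 0.0403] yaw deg -116.7
 handle top 29 [0.3985 0.0117 0.0633] yaw deg -112.7
t27.63 pos [0.4402 0.1529 0.2489] F [ 1.4  0.2 -0.3] w0.0852 q [ 0.33  0.15  0.01  1.43 -0.   -1.26]
[[ 0.028 -1.     0.009]
 [-1.    -0.028  0.002]
 [-0.002 -0.009 -1.   ]]
yaw -88.4 tool shift [0.0891 0.0249 0.2455] turn 27.6
green side 527 [0.594 0.158 0.087] [0.68  0.274 0.194]
green top 371 [0.598 0.202 0.024] [0.661 0.283 0.207]
```

View pics/m3.png

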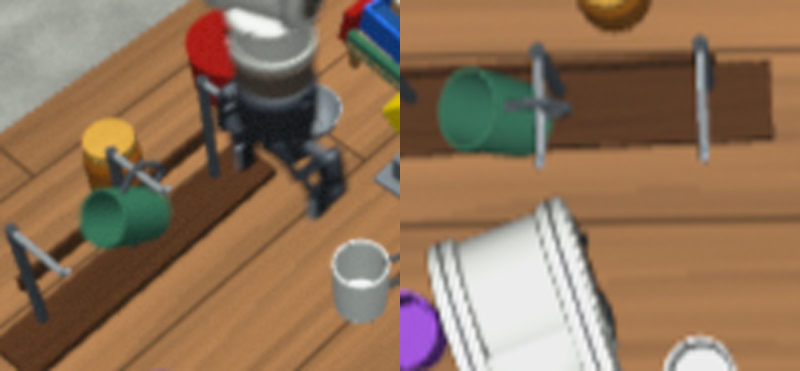

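Request:
{"method": "apply_moves", "body": {"targets": [0.018,0.005,0.01,0,0.018,0.005,0.01,0,0.018,0.005,0.01,0,0.018,0.005,0.01,0,0.017,0.005,0.01,0]}}

```text
clock: 28.05
eef_pos: [0.4208, 0.0658, 0.1971]
tcp_rot: [-0.005, 0.718, -0.696, 0.002]
ft_force: [0.4, -0.3, 0.2]
gripper_width: 0.0855
```

Request:
{"method": "apply_moves", "body": {"targets": [0,0,0.008,6.7,0,0,0.007,6.7,0,0,0.007,6.6,0,0,0.007,6.6,0,0,0,0]}}

```text
clock: 28.47
eef_pos: [0.4204, 0.0664, 0.1671]
tcp_rot: [0.004, -0.538, 0.843, -0.0]
ft_force: [0.4, -0.2, -0.7]
gripper_width: 0.0856
```

```bash
sed -i 's/(V>110)&(w\[...,2\]>.012)/(V>110)\&(w[...,2]>.012)\&(w[...,2]<.1)/' meas.py
python3 - <<'E'
from meas import *
from plan import plan
D=get(); print("white"); mug(D,(.42,.0637),"w"); plan(.42,.0637,.003,-115)
E
```

```text
white
 rim side 77 [0.4196 0.0633] r0.0315 z0.079 bbox mid [0.4199 0.0634]
 handle side 47 [0.3935 0.0107 0.0397] yaw deg -116.6
 handle top 24 [0.3964 0.0116 0.0632] yaw deg -114.3
t28.57 pos [0.4209 0.0665 0.168 ] F [ 0.5 -0.2  0.5] w0.0854 q [ 0.16  0.11 -0.25  1.21  0.   -0.98]
[[-0.417 -0.909  0.008]
 [-0.909  0.417  0.003]
 [-0.006 -0.006 -1.   ]]
yaw -114.7 tool shift [0.004  0.0006 0.165 ] turn 0.3
```

Request:
{"method": "apply_moves", "body": {"targets": [0.001,0.001,0.03,0,0,0,0.035,0,0,0,0.035,0,0,0,0.025,0,0,0,0.015,0]}}

```text
clock: 28.98
eef_pos: [0.4188, 0.0662, 0.0255]
tcp_rot: [0.003, -0.54, 0.842, -0.0]
ft_force: [0.7, -0.9, -0.7]
gripper_width: 0.0852
```

Request:
{"method": "apply_moves", "body": {"targets": [0,0,0.01,0,0,0,0.01,0,0,0,0.005,0,0,0,0,0,0,0,0,0]}}

```text
clock: 29.4
eef_pos: [0.4207, 0.0664, 0.0029]
tcp_rot: [0.004, -0.539, 0.842, -0.001]
ft_force: [-0.5, -0.4, 0.2]
gripper_width: 0.0852
```

Request:
{"method": "apply_moves", "body": {"targets": [0,0,0,0,0,0,0,0,0,0,0,0,0,0,0,0,0,0,0,0], "gripper": 1, "grip_force": 35}}

```text
clock: 29.82
eef_pos: [0.4213, 0.0663, 0.0034]
tcp_rot: [0.005, -0.538, 0.843, -0.001]
ft_force: [-0.6, 0.2, 5.9]
gripper_width: 0.0635
```

Request:
{"method": "apply_moves", "body": {"targets": [0,0,0,0,0,0,0,0,0,0,-0.01,0,0,0,-0.02,0,0,0,-0.03,0]}}

```text
clock: 30.23
eef_pos: [0.4163, 0.0655, 0.0607]
tcp_rot: [0.001, -0.538, 0.843, 0.001]
ft_force: [0.1, 0.3, -0.7]
gripper_width: 0.0634
```

Request:
{"method": "apply_moves", "body": {"targets": [0,0,-0.03,0,0,0,-0.035,0,0,0,-0.035,0,0,0,-0.01,0,0,0,0,0]}}

```text
clock: 30.65
eef_pos: [0.421, 0.066, 0.1756]
tcp_rot: [0.007, -0.538, 0.843, -0.002]
ft_force: [-0.2, 0.2, -1.2]
gripper_width: 0.0634
```

Request:
{"method": "apply_moves", "body": {"targets": [0,0,0,-6.7,0,0,0,-6.7,0,0,0,-6.6,0,0,0,-6.5,0,0,0,0]}}

```text
clock: 31.07
eef_pos: [0.4173, 0.0654, 0.1704]
tcp_rot: [-0.002, 0.718, -0.696, 0.0]
ft_force: [0.0, -0.3, -1.5]
gripper_width: 0.0638
```

```bash
python3 held.py w; python3 plan.py .535 .1 .1575 -88.6
```

```text
t31.17 pos [0.4177 0.0655 0.1709] F [ 0.7  1.2 -2.6] w0.0636 q [ 0.15  0.1  -0.24  1.22  0.   -1.44]
[[ 0.026 -1.     0.004]
 [-1.    -0.026  0.003]
 [-0.002 -0.004 -1.   ]]
side 393 min [0.3858 0.0357 0.1708] max [0.4492 0.0958 0.2494]
 handle side 8 med [ 0.4161 -0.0021  0.225 ] min [ 0.414 -0.008  0.217] max [0.419 0.004 0.237] yaw -91.3
 handle top 25 med [0.4162 0.0088 0.232 ] min [ 0.415 -0.008  0.177] max [0.42  0.022 0.24 ] yaw -91.4
t31.17 pos [0.4177 0.0655 0.1709] F [ 0.7  1.2 -2.6] w0.0636 q [ 0.15  0.1  -0.24  1.22  0.   -1.44]
[[ 0.026 -1.     0.004]
 [-1.    -0.026  0.003]
 [-0.002 -0.004 -1.   ]]
yaw -88.5 tool shift [-0.0314 -0.1181  0.014 ] turn 0.1
```

Request:
{"method": "apply_moves", "body": {"targets": [-0.007,-0.0236,0.0024,0,-0.007,-0.0236,0.0024,0,-0.007,-0.0236,0.0024,0,-0.007,-0.0236,0.0024,0,-0.007,-0.0236,0.0024,0]}}

```text
clock: 31.58
eef_pos: [0.5364, 0.1043, 0.1602]
tcp_rot: [-0.003, 0.716, -0.698, 0.001]
ft_force: [-0.1, -0.4, -1.1]
gripper_width: 0.0634
```

Request:
{"method": "apply_moves", "body": {"targets": [0,0,0,-2,0,0,0,0,0,0,0,0,0,0,0,0,0,0,0,0]}}

```text
clock: 32.0
eef_pos: [0.5351, 0.1038, 0.1614]
tcp_rot: [-0.003, 0.729, -0.685, 0.001]
ft_force: [-0.7, -0.4, -1.4]
gripper_width: 0.0636
```

```bash
python3 held.py w; python3 plan.py .635 .105 .159
```

```text
t32.10 pos [0.5355 0.1039 0.1617] F [ 0.4  0.1 -1.8] w0.0636 q [ 0.19  0.34  0.04  1.26  0.   -1.44]
[[ 0.063 -0.998  0.008]
 [-0.998 -0.063  0.003]
 [-0.003 -0.008 -1.   ]]
side 351 min [0.5036 0.0794 0.1625] max [0.5676 0.1341 0.2393]
 handle side 12 med [0.5362 0.0369 0.2227] min [0.533 0.033 0.206] max [0.539 0.05  0.232] yaw -89.4
 handle top 39 med [0.5373 0.0492 0.2223] min [0.533 0.031 0.169] max [0.542 0.066 0.236] yaw -88.1
t32.10 pos [0.5355 0.1039 0.1617] F [ 0.4  0.1 -1.8] w0.0636 q [ 0.19  0.34  0.04  1.26  0.   -1.44]
[[ 0.063 -0.998  0.008]
 [-0.998 -0.063  0.003]
 [-0.003 -0.008 -1.   ]]
yaw -86.4 tool shift [ 0.0051 -0.0994  0.0034] turn None
```

Request:
{"method": "apply_moves", "body": {"targets": [0.0008,-0.01,0.002,0,0.0008,-0.01,0.001,0,0.0007,-0.01,0,0,0.0006,-0.01,0,0,0.0006,-0.01,0,0]}}

```text
clock: 32.52
eef_pos: [0.5871, 0.1037, 0.1588]
tcp_rot: [-0.004, 0.729, -0.684, 0.002]
ft_force: [-0.5, 0.0, -1.5]
gripper_width: 0.0636
```

Request:
{"method": "apply_moves", "body": {"targets": [0.0006,-0.01,0,0,0.0006,-0.01,0,0,0.0006,-0.01,0,0,0.0006,-0.01,0,0,0.0006,-0.008,0,0]}}

```text
clock: 32.93
eef_pos: [0.6355, 0.1037, 0.1588]
tcp_rot: [-0.004, 0.729, -0.684, 0.002]
ft_force: [-0.1, -0.2, -1.2]
gripper_width: 0.0634
```

Run:
```python
from held import *
D=held("w")
b=[cv2.resize(D["side"][0][150:280,150:290],(400,371),interpolation=cv2.INTER_CUBIC),cv2.resize(D["top"][0][145:230,190:290],(400,371),interpolation=cv2.INTER_CUBIC)]
cv2.imwrite("pics/m4.png",np.hstack(b)[:,:,::-1])
```

```text
t33.03 pos [0.6356 0.1036 0.1585] F [ 0.4 -0.  -1.5] w0.0634 q [ 0.16  0.54  0.35  1.36  0.   -1.47]
[[ 0.063 -0.998  0.008]
 [-0.998 -0.063  0.003]
 [-0.002 -0.008 -1.   ]]
side 336 min [0.6027 0.0778 0.1598] max [0.6668 0.1336 0.2378]
top 26 min [0.6044 0.0536 0.1835] max [0.6653 0.0577 0.2028]
 handle side 16 med [0.6352 0.0456 0.2203] min [0.607 0.033 0.189] max [0.64  0.068 0.228] yaw -90.4
 handle top 70 med [0.6376 0.0531 0.1923] min [0.61  0.03  0.163] max [0.664 0.065 0.231] yaw -87.7
```

View pics/m4.png

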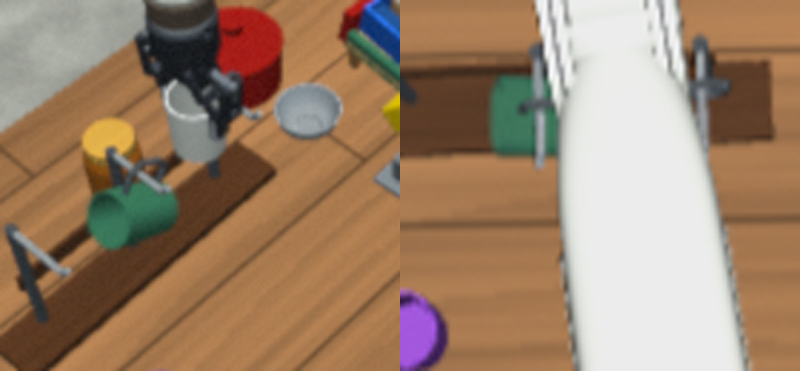

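Handle spans the peg of hook3 (top crop (705,90)), and the green mug still hangs. Lower and release.

Request:
{"method": "apply_moves", "body": {"targets": [0,0,0.007,0,0,0,0.007,0,0,0,0.006,0,0,0,0.003,0,0,0,0,0]}}

```text
clock: 33.45
eef_pos: [0.6332, 0.1038, 0.1349]
tcp_rot: [-0.003, 0.729, -0.684, 0.001]
ft_force: [-0.6, -0.3, -0.6]
gripper_width: 0.0636
```

Request:
{"method": "apply_moves", "body": {"targets": [0,0,0.001,0,0,0,0.001,0,0,0,0.001,0,0,0,0,0,0,0,0,0]}}

```text
clock: 33.87
eef_pos: [0.6344, 0.104, 0.134]
tcp_rot: [-0.004, 0.729, -0.684, 0.002]
ft_force: [-2.1, 1.3, 3.0]
gripper_width: 0.0638
```

Request:
{"method": "apply_moves", "body": {"targets": [0,0,0,0,0,0,0,0,0,0,0,0,0,0,0,0,0,0,0,0], "gripper": -1}}

```text
clock: 34.28
eef_pos: [0.6343, 0.1039, 0.1328]
tcp_rot: [-0.003, 0.729, -0.684, 0.002]
ft_force: [0.6, 0.2, 0.3]
gripper_width: 0.0853
```

Request:
{"method": "apply_moves", "body": {"targets": [0,0,0,0,0,0,0,0,0,0,-0.005,0,0,0,-0.01,0,0,0,-0.02,0]}}

```text
clock: 34.7
eef_pos: [0.6325, 0.1035, 0.1665]
tcp_rot: [-0.002, 0.729, -0.684, 0.0]
ft_force: [0.8, -0.1, 0.5]
gripper_width: 0.0858
```

Request:
{"method": "apply_moves", "body": {"targets": [0,0,-0.03,0,0,0,-0.03,0,0,0.01,-0.02,0,0,0.02,0,0,0,0.03,0,0]}}

```text
clock: 35.12
eef_pos: [0.5759, 0.1, 0.2501]
tcp_rot: [-0.006, 0.729, -0.684, 0.004]
ft_force: [-1.1, 1.8, -0.1]
gripper_width: 0.0853
```

Request:
{"method": "apply_moves", "body": {"targets": [0,0.03,0,0,0,0.04,0,0,0,0.03,0,0,0,0.02,0,0,0,0.02,0,0]}}

```text
clock: 35.53
eef_pos: [0.4325, 0.0908, 0.248]
tcp_rot: [-0.004, 0.729, -0.684, 0.002]
ft_force: [-0.4, 0.3, -0.0]
gripper_width: 0.0856
```

```bash
cat > final.py <<'E'
from meas import *
from plan import plan
def chk():
    D=get()
    for nm,f,b in(("green",lambda H,S,V,w:(abs(H-75)<20)&(S>70)&(w[...,2]>.05)&(w[...,2]<.25),((.55,.13),(.72,.32))),("white",lambda H,S,V,w:(S<40)&(V>150)&(w[...,2]>.03)&(w[...,2]<.25),((.55,0),(.72,.14)))):
        for n,q in zip(D,merge(D,f,b)):
            if len(q)>5: print(nm,n,len(q),np.percentile(q,2,axis=0).round(3),np.percentile(q,98,axis=0).round(3))
    cr=merge(D,lambda H,S,V,w:(abs(H-108)<14)&(S>120)&(w[...,2]>.06)&(w[...,2]<.11),((.45,-.4),(.72,-.2)))
    for n,q in zip(D,cr): print("crate",n,len(q),q.min(0).round(3),q.max(0).round(3))
    for n in D:
        p,d,w=D[n]; hsv=cv2.cvtColor(p,cv2.COLOR_RGB2HSV).astype(int)
        m=(hsv[...,1]<60)&(hsv[...,2]>150)&(w[...,2]>.07)&(w[...,2]<.14)&(w[...,0]>.55)&(w[...,0]<.68)&(abs(w[...,1]+.3)<.06)
        q=w[m]
        if len(q)>5: print("label",n,len(q),"mid",((q.min(0)+q.max(0))/2).round(4),"mean",q.mean(0).round(4))
    for n,q in zip(D,merge(D,lambda H,S,V,w:(abs(H-27)<7)&(S>150)&(w[...,2]>.1)&(w[...,2]<.2),((.43,-.18),(.56,-.07)))):
        if len(q)>5: print("scan",n,len(q),q.min(0).round(4),q.max(0).round(4),cv2.minAreaRect((q[:,:2]*1000).astype(np.float32)))
    return D
if __name__=="__main__": 
    D=chk(); plan(.4985,-.121,.25,-178)
    import sys
    if len(sys.argv)>1: cv2.imwrite(sys.argv[1],cv2.resize(D["side"][0][110:280,140:380],(800,567),interpolation=cv2.INTER_CUBIC)[:,:,::-1])
E
python3 final.py pics/m5.png
```

```text
green side 524 [0.596 0.176 0.109] [0.66  0.26  0.182]
green top 372 [0.599 0.176 0.116] [0.658 0.267 0.189]
white side 443 [0.604 0.034 0.112] [0.673 0.12  0.192]
white top 428 [0.605 0.035 0.115] [0.672 0.124 0.2  ]
crate side 430 [ 0.573 -0.369  0.06 ] [ 0.687 -0.232  0.101]
crate top 470 [ 0.574 -0.368  0.06 ] [ 0.681 -0.233  0.107]
label side 182 mid [ 0.6292 -0.29    0.095 ] mean [ 0.6397 -0.2975  0.1004]
label top 204 mid [ 0.6286 -0.3021  0.0991] mean [ 0.6395 -0.2997  0.0994]
scan side 231 [ 0.4564 -0.1422  0.1031] [ 0.5391 -0.1007  0.1736] ((498.515869140625, -119.50495147705078), (81.5066146850586, 41.20530319213867), 5.3642096519470215)
scan top 238 [ 0.4598 -0.1413  0.1099] [ 0.5382 -0.1008  0.1781] ((498.7252197265625, -121.82952880859375), (78.49866485595703, 39.346343994140625), 2.706533193588257)
t35.63 pos [0.4315 0.0907 0.2484] F [0.2 0.2 1.1] w0.0856 q [ 0.21  0.1  -0.04  1.42  0.   -1.43]
[[ 0.064 -0.998  0.008]
 [-0.998 -0.064  0.003]
 [-0.003 -0.009 -1.   ]]
yaw -86.3 tool shift [ 0.2155 -0.0533 -0.0018] turn 91.7
```

View pics/m5.png

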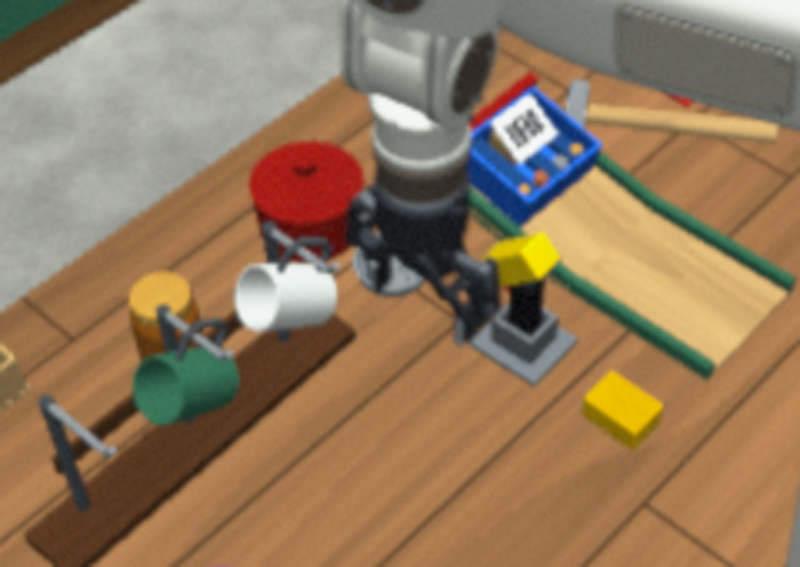

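Request:
{"method": "apply_moves", "body": {"targets": [0.03,0,0,7,0.03,0,0,7,0,0,0,7,0,0,0,7,0,0,0,7]}}

```text
clock: 36.05
eef_pos: [0.4351, 0.0303, 0.2474]
tcp_rot: [0.005, -0.486, 0.874, -0.001]
ft_force: [-0.5, 0.6, -0.1]
gripper_width: 0.0852
```

Request:
{"method": "apply_moves", "body": {"targets": [0,0,0,7,0,0,0,7,0,0,0,7,0,0,0,7,0,0,0,7]}}

```text
clock: 36.47
eef_pos: [0.4351, 0.0309, 0.2473]
tcp_rot: [0.005, -0.202, 0.979, 0.001]
ft_force: [-0.7, -0.6, -0.4]
gripper_width: 0.0857
```

Request:
{"method": "apply_moves", "body": {"targets": [0,0,0,7,0,0,0,7,0,0,0,6.7,0,0,0,0,0,0,0,0]}}

```text
clock: 36.88
eef_pos: [0.4348, 0.031, 0.247]
tcp_rot: [0.004, -0.027, 1.0, 0.001]
ft_force: [-1.0, -0.0, -0.6]
gripper_width: 0.0853
```

```bash
python3 plan.py .4985 -.1213 .2 -177
```

```text
t36.88 pos [0.4348 0.031  0.247 ] F [-1.  -0.  -0.6] w0.0853 q [ 0.07  0.09 -0.06  1.41  0.    0.01]
[[-0.998 -0.054  0.008]
 [-0.054  0.999  0.003]
 [-0.009  0.003 -1.   ]]
yaw -176.9 tool shift [-0.0549 -0.1556  0.0471] turn 0.1
```

Request:
{"method": "apply_moves", "body": {"targets": [-0.011,-0.031,0.009,0,-0.011,-0.031,0.009,0,-0.011,-0.031,0.009,0,-0.011,-0.031,0.009,0,-0.011,-0.031,0.009,0]}}

```text
clock: 37.3
eef_pos: [0.4981, -0.1224, 0.2014]
tcp_rot: [0.004, -0.027, 1.0, 0.001]
ft_force: [0.7, 0.2, -0.3]
gripper_width: 0.0855
```

Request:
{"method": "apply_moves", "body": {"targets": [0,0,0,0,0,0,0,0,0,0,0,0,0,0,0,0,0,0,0,0]}}

```text
clock: 37.72
eef_pos: [0.4973, -0.1199, 0.2021]
tcp_rot: [0.004, -0.027, 1.0, 0.001]
ft_force: [0.1, -0.2, -0.2]
gripper_width: 0.0855
```

```bash
python3 final.py pics/sc1.png; python3 plan.py .4985 -.1213 .084 -177
```

```text
green side 514 [0.596 0.164 0.109] [0.66  0.249 0.177]
green top 360 [0.599 0.165 0.114] [0.657 0.255 0.184]
white side 444 [0.601 0.029 0.109] [0.672 0.11  0.193]
white top 419 [0.604 0.025 0.113] [0.669 0.116 0.2  ]
crate side 254 [ 0.572 -0.365  0.06 ] [ 0.69  -0.231  0.1  ]
crate top 445 [ 0.575 -0.365  0.06 ] [ 0.682 -0.234  0.105]
label side 13 mid [ 0.6362 -0.2851  0.0975] mean [ 0.627  -0.2888  0.0919]
label top 204 mid [ 0.6408 -0.3073  0.0989] mean [ 0.6398 -0.3     0.1   ]
scan side 269 [ 0.459  -0.142   0.1016] [ 0.5381 -0.0986  0.1718] ((498.5124816894531, -119.83555603027344), (79.63610076904297, 41.493141174316406), 3.374986171722412)
t37.82 pos [ 0.4973 -0.12    0.2021] F [-0.3 -0.3 -1.1] w0.0854 q [-0.24  0.26  0.03  1.34  0.   -0.29]
[[-0.999 -0.053  0.008]
 [-0.053  0.999  0.003]
 [-0.008  0.002 -1.   ]]
yaw -176.9 tool shift [-0.0015 -0.001  -0.0479] turn 1.1
t37.82 pos [ 0.4973 -0.12    0.2021] F [-0.3 -0.3 -1.1] w0.0854 q [-0.24  0.26  0.03  1.34  0.   -0.29]
[[-0.999 -0.053  0.008]
 [-0.053  0.999  0.003]
 [-0.008  0.002 -1.   ]]
yaw -176.9 tool shift [-1.000e-04 -1.700e-03  1.181e-01] turn 0.1
```

Request:
{"method": "apply_moves", "body": {"targets": [0,-0.001,0.03,0,0,0,0.03,0,0,0,0.025,0,0,0,0.02,0,0,0,0.013,0]}}

```text
clock: 38.23
eef_pos: [0.4967, -0.1205, 0.0814]
tcp_rot: [0.002, -0.026, 1.0, 0.002]
ft_force: [-0.7, 0.5, 0.4]
gripper_width: 0.0855
```

Request:
{"method": "apply_moves", "body": {"targets": [0,0,0,0,0,0,0,0,0,0,0,0,0,0,0,0,0,0,0,0]}}

```text
clock: 38.65
eef_pos: [0.4993, -0.1217, 0.0848]
tcp_rot: [0.005, -0.026, 1.0, 0.001]
ft_force: [-0.1, 0.2, 0.2]
gripper_width: 0.0852
```

Request:
{"method": "apply_moves", "body": {"targets": [0,0,0,0,0,0,0,0,0,0,0,0,0,0,0,0,0,0,0,0], "gripper": 1, "grip_force": 50}}

```text
clock: 39.07
eef_pos: [0.4985, -0.1219, 0.0837]
tcp_rot: [0.004, -0.026, 1.0, 0.001]
ft_force: [0.3, -0.3, 2.0]
gripper_width: 0.0395
```

Request:
{"method": "apply_moves", "body": {"targets": [0,0,0,0,0,0,0,0,0,0,0,0,0,0,0,0,0,0,0,0]}}

```text
clock: 39.48
eef_pos: [0.4985, -0.1219, 0.0837]
tcp_rot: [0.004, -0.026, 1.0, 0.001]
ft_force: [-0.8, -2.1, 3.0]
gripper_width: 0.0396
```

Request:
{"method": "apply_moves", "body": {"targets": [0,0,-0.01,0,0,0,-0.02,0,0,0,-0.02,0,0,0,-0.02,0,0,0,-0.02,0]}}

```text
clock: 39.9
eef_pos: [0.4965, -0.121, 0.1738]
tcp_rot: [0.003, -0.026, 1.0, 0.002]
ft_force: [0.7, -0.1, -2.0]
gripper_width: 0.0399
```

Request:
{"method": "apply_moves", "body": {"targets": [0,0,0,0,0,0,0,0,0,0,0,0,0,0,0,0,0,0,0,0]}}

```text
clock: 40.32
eef_pos: [0.4964, -0.1214, 0.1718]
tcp_rot: [0.002, -0.026, 1.0, 0.002]
ft_force: [0.5, 0.4, -2.1]
gripper_width: 0.0393
```

Run:
```python
from meas import *
D=get(); s=state()
for n,q in zip(D,merge(D,lambda H,S,V,w:(abs(H-27)<7)&(S>150)&(w[...,2]>.12)&(w[...,2]<.3),((.43,-.18),(.56,-.07)))):
    if len(q)>5: print("scan",n,len(q),q.min(0).round(4),q.max(0).round(4),cv2.minAreaRect((q[:,:2]*1000).astype(np.float32)))
```

```text
t40.42 pos [ 0.4968 -0.1216  0.1723] F [ 0.2 -0.8 -1.5] w0.0396 q [-0.24  0.27 -0.03  1.27  0.   -0.29]
[[-0.999 -0.051  0.005]
 [-0.051  0.999  0.004]
 [-0.005  0.003 -1.   ]]
scan side 191 [ 0.4556 -0.1502  0.1826] [ 0.5297 -0.071   0.2868] ((489.11309814453125, -114.11090850830078), (77.09906768798828, 75.46672058105469), 40.03656005859375)
```

Request:
{"method": "apply_moves", "body": {"targets": [-0.006,-0.037,0,0,-0.006,-0.037,0,0,-0.006,-0.037,0,0,-0.006,-0.037,0,0,-0.006,-0.036,0,0]}}

```text
clock: 40.83
eef_pos: [0.5368, -0.3056, 0.1725]
tcp_rot: [0.003, -0.026, 1.0, 0.002]
ft_force: [0.1, 0.1, -0.9]
gripper_width: 0.0395
```

Request:
{"method": "apply_moves", "body": {"targets": [0,0,0.006,0,0,0,0.006,0,0,0,0.005,0,0,0,0,0,0,0,0,0]}}

```text
clock: 41.25
eef_pos: [0.5365, -0.3023, 0.1555]
tcp_rot: [0.003, -0.027, 1.0, 0.002]
ft_force: [0.8, 0.4, -1.0]
gripper_width: 0.0397
```

Run:
```python
from crate import *
from plan import plan
D=get(); plan(.538,-.304,.1547)
for n,q in zip(D,merge(D,lambda H,S,V,w:(abs(H-27)<7)&(S>150)&(w[...,2]>.12)&(w[...,2]<.3),((.45,-.36),(.6,-.24)))):
    if len(q)>5: print("scan",n,len(q),q.min(0).round(4),q.max(0).round(4))
for n in D:
    p,d,w=D[n]; hsv=cv2.cvtColor(p,cv2.COLOR_RGB2HSV).astype(int)
    m=(hsv[...,1]<60)&(hsv[...,2]>150)&(w[...,2]>.07)&(w[...,2]<.14)&(w[...,0]>.6)&(w[...,0]<.68)&(abs(w[...,1]+.3)<.06)
    q=w[m]
    if len(q)>5: print("label",n,len(q),q.min(0).round(3),q.max(0).round(3))
cv2.imwrite("pics/sc2.png",cv2.resize(D["side"][0][90:230,230:400],(680,560),interpolation=cv2.INTER_CUBIC)[:,:,::-1])
```

```text
t41.35 pos [ 0.5372 -0.3028  0.1566] F [ 1.2  0.4 -1.7] w0.0396 q [-0.52  0.49  0.25  1.33  0.01 -0.57]
[[-0.999 -0.053  0.008]
 [-0.053  0.999  0.003]
 [-0.008  0.002 -1.   ]]
yaw -177.0 tool shift [-0.0007 -0.0012  0.0019] turn None
scan side 183 [ 0.495  -0.3282  0.1679] [ 0.5702 -0.2516  0.2707]
label side 179 [ 0.616 -0.335  0.071] [ 0.663 -0.266  0.126]
label top 203 [ 0.617 -0.338  0.075] [ 0.664 -0.266  0.125]
```

View pics/sc2.png

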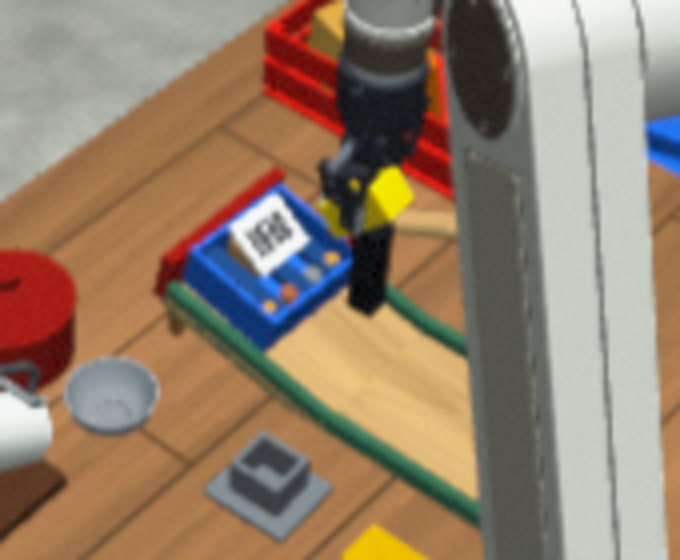

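Request:
{"method": "apply_moves", "body": {"targets": [0,-0.003,0,0,0,0,0,0,0,0,0,0,0,0,0,0,0,0,0,0]}}

```text
clock: 41.77
eef_pos: [0.5373, -0.307, 0.1563]
tcp_rot: [0.004, -0.026, 1.0, 0.001]
ft_force: [0.1, -0.7, -1.7]
gripper_width: 0.0395
```

Request:
{"method": "apply_moves", "body": {"targets": [0,0,0,0,0,0,0,0,0,0,0,0,0,0,0,0,0,0,0,0]}}

```text
clock: 42.18
eef_pos: [0.5372, -0.307, 0.1561]
tcp_rot: [0.004, -0.026, 1.0, 0.001]
ft_force: [0.2, 0.0, -2.3]
gripper_width: 0.0396
```

Request:
{"method": "apply_moves", "body": {"targets": [0,0,0,0,0,0,0,0,0,0,0,0,0,0,0,0,0,0,0,0]}}

```text
clock: 42.6
eef_pos: [0.5372, -0.3069, 0.1561]
tcp_rot: [0.004, -0.026, 1.0, 0.001]
ft_force: [-0.4, 0.3, -1.0]
gripper_width: 0.0395
```

Request:
{"method": "apply_moves", "body": {"targets": [0,0,0,0,0,0,0,0,0,0,0,0,0,0,0,0,0,0,0,0]}}

```text
clock: 43.02
eef_pos: [0.5372, -0.307, 0.1561]
tcp_rot: [0.004, -0.026, 1.0, 0.001]
ft_force: [-0.8, -0.6, -2.1]
gripper_width: 0.0396
```

Request:
{"method": "apply_moves", "body": {"targets": [0,0,0,0,0,0,0,0,0,0,0,0,0,0,0,0,0,0,0,0]}}

```text
clock: 43.43
eef_pos: [0.5372, -0.307, 0.1561]
tcp_rot: [0.004, -0.026, 1.0, 0.001]
ft_force: [-0.5, 0.5, -1.4]
gripper_width: 0.0393
```

Request:
{"method": "apply_moves", "body": {"targets": [0,0,0,0,0,0,0,0,0,0,0,0,0,0,0,0,0,0,0,0]}}

```text
clock: 43.85
eef_pos: [0.5372, -0.3069, 0.1561]
tcp_rot: [0.004, -0.026, 1.0, 0.001]
ft_force: [0.3, -0.4, -1.4]
gripper_width: 0.0396
```

Request:
{"method": "apply_moves", "body": {"targets": [0,0,0,0,0,0,0,0,0,0,0,0,0,0,0,0,0,0,0,0]}}

```text
clock: 44.27
eef_pos: [0.5372, -0.307, 0.1561]
tcp_rot: [0.004, -0.026, 1.0, 0.001]
ft_force: [0.4, -0.4, -1.7]
gripper_width: 0.0398
```

Request:
{"method": "apply_moves", "body": {"targets": [0,0,0,0,0,0,0,0,0,0,0,0,0,0,0,0,0,0,0,0]}}

```text
clock: 44.68
eef_pos: [0.5372, -0.307, 0.1561]
tcp_rot: [0.004, -0.026, 1.0, 0.001]
ft_force: [0.3, 0.3, -1.5]
gripper_width: 0.0395
```

Request:
{"method": "apply_moves", "body": {"targets": [0,0,0,0,0,0,0,0,0,0,0,0,0,0,0,0,0,0,0,0]}}

```text
clock: 45.1
eef_pos: [0.5372, -0.3069, 0.1561]
tcp_rot: [0.004, -0.026, 1.0, 0.001]
ft_force: [0.6, -0.1, -1.6]
gripper_width: 0.0391
```

Request:
{"method": "apply_moves", "body": {"targets": [0,0,0,0,0,0,0,0,0,0,0,0,0,0,0,0,0,0,0,0]}}

```text
clock: 45.52
eef_pos: [0.5372, -0.307, 0.1561]
tcp_rot: [0.004, -0.026, 1.0, 0.001]
ft_force: [-0.1, -0.3, -2.6]
gripper_width: 0.0395
```

```bash
python3 final.py; python3 plan.py .4985 -.1219 .1735 -177
```

```text
green side 518 [0.596 0.168 0.107] [0.66  0.252 0.178]
green top 353 [0.599 0.162 0.115] [0.657 0.252 0.185]
white side 439 [0.602 0.031 0.108] [0.672 0.111 0.191]
white top 412 [0.602 0.023 0.113] [0.667 0.113 0.202]
crate side 464 [ 0.572 -0.366  0.06 ] [ 0.685 -0.23   0.102]
crate top 360 [ 0.575 -0.365  0.06 ] [ 0.681 -0.234  0.105]
label side 178 mid [ 0.6411 -0.3012  0.1017] mean [ 0.6399 -0.2978  0.1011]
label top 201 mid [ 0.6302 -0.3019  0.0985] mean [ 0.6399 -0.2999  0.0994]
t45.62 pos [ 0.5372 -0.3069  0.1561] F [ 0.2 -0.2 -1. ] w0.0394 q [-0.52  0.49  0.26  1.33  0.01 -0.57]
[[-0.999 -0.051  0.007]
 [-0.051  0.999  0.003]
 [-0.007  0.003 -1.   ]]
yaw -177.1 tool shift [ 0.0284  0.1879 -0.0936] turn 0.9
t45.62 pos [ 0.5372 -0.3069  0.1561] F [ 0.2 -0.2 -1. ] w0.0394 q [-0.52  0.49  0.26  1.33  0.01 -0.57]
[[-0.999 -0.051  0.007]
 [-0.051  0.999  0.003]
 [-0.007  0.003 -1.   ]]
yaw -177.1 tool shift [ 0.029   0.1868 -0.0171] turn -0.1
```

Request:
{"method": "apply_moves", "body": {"targets": [0,0,-0.01,0,0,0,-0.008,0,0,0,0,0,0,0,0,0,0,0,0,0]}}

```text
clock: 46.03
eef_pos: [0.5372, -0.3071, 0.1745]
tcp_rot: [0.004, -0.026, 1.0, 0.001]
ft_force: [0.2, 0.6, -1.9]
gripper_width: 0.0397
```

Request:
{"method": "apply_moves", "body": {"targets": [0.0058,0.0374,0,0,0.0058,0.0374,0,0,0.0058,0.0374,0,0,0.0058,0.0374,0,0,0.0058,0.0372,0,0]}}

```text
clock: 46.45
eef_pos: [0.4975, -0.1204, 0.174]
tcp_rot: [0.003, -0.025, 1.0, 0.002]
ft_force: [0.3, 0.8, -1.4]
gripper_width: 0.0396
```

Request:
{"method": "apply_moves", "body": {"targets": [0,0,0,0,0,0,0,0,0,0,0,0,0,0,0,0,0,0,0,0]}}

```text
clock: 46.87
eef_pos: [0.4988, -0.1231, 0.1742]
tcp_rot: [0.004, -0.025, 1.0, 0.001]
ft_force: [0.0, 0.3, -2.1]
gripper_width: 0.0396
```

```bash
python3 plan.py .4985 -.1219 .0837 -177
```

```text
t46.87 pos [ 0.4988 -0.1231  0.1742] F [ 0.   0.3 -2.1] w0.0396 q [-0.24  0.28 -0.02  1.27  0.   -0.29]
[[-0.999 -0.05   0.007]
 [-0.05   0.999  0.003]
 [-0.007  0.002 -1.   ]]
yaw -177.2 tool shift [0.0009 0.001  0.0905] turn -0.2
```

Request:
{"method": "apply_moves", "body": {"targets": [0.0005,0.001,0.01,0,0,0,0.015,0,0,0,0.015,0,0,0,0.015,0,0,0,0.01,0]}}

```text
clock: 47.28
eef_pos: [0.4977, -0.1217, 0.1077]
tcp_rot: [0.003, -0.025, 1.0, 0.002]
ft_force: [-0.7, 0.9, -2.5]
gripper_width: 0.0395
```

Request:
{"method": "apply_moves", "body": {"targets": [0,0,0.008,0,0,0,0.006,0,0,0,0.005,0,0,0,0.004,0,0,0,0,0]}}

```text
clock: 47.7
eef_pos: [0.4983, -0.1207, 0.0859]
tcp_rot: [0.003, -0.026, 1.0, 0.001]
ft_force: [-0.4, 0.3, -2.9]
gripper_width: 0.0397
```

Request:
{"method": "apply_moves", "body": {"targets": [0,0,0.001,0,0,0,0.001,0,0,0,0,0,0,0,0,0,0,0,0,0]}}

```text
clock: 48.12
eef_pos: [0.4988, -0.1207, 0.0847]
tcp_rot: [0.004, -0.026, 1.0, 0.001]
ft_force: [-0.1, -0.5, -1.6]
gripper_width: 0.0393
```

Request:
{"method": "apply_moves", "body": {"targets": [0,0,0.0005,0,0,0,0.0005,0,0,0,0.0005,0,0,0,0,0,0,0,0,0]}}

```text
clock: 48.53
eef_pos: [0.499, -0.1208, 0.0837]
tcp_rot: [0.004, -0.026, 1.0, 0.001]
ft_force: [-0.9, 0.4, 5.7]
gripper_width: 0.0396
```

Request:
{"method": "apply_moves", "body": {"targets": [0,0,0,0,0,0,0,0,0,0,0,0,0,0,0,0,0,0,0,0], "gripper": -1}}

```text
clock: 48.95
eef_pos: [0.4985, -0.1207, 0.0827]
tcp_rot: [0.003, -0.026, 1.0, 0.001]
ft_force: [0.8, -0.6, -0.0]
gripper_width: 0.0853
```

Request:
{"method": "apply_moves", "body": {"targets": [0,0,-0.01,0,0,0,-0.02,0,0,0,-0.03,0,0,0,-0.03,0,0,0,-0.03,0]}}

```text
clock: 49.37
eef_pos: [0.4974, -0.121, 0.2047]
tcp_rot: [0.004, -0.026, 1.0, 0.001]
ft_force: [0.1, -0.4, 0.1]
gripper_width: 0.0853
```

Request:
{"method": "apply_moves", "body": {"targets": [0.01,0,-0.02,0,0.02,0,0,0,0.03,0,0,0,0.03,0,0,0,0.03,0,0,0]}}

```text
clock: 49.78
eef_pos: [0.3767, -0.1272, 0.2227]
tcp_rot: [0.004, -0.026, 1.0, 0.001]
ft_force: [-0.1, 0.1, 0.8]
gripper_width: 0.0854
```

```bash
python3 final.py pics/end.png
```

```text
green side 518 [0.596 0.167 0.107] [0.661 0.251 0.178]
green top 356 [0.599 0.162 0.114] [0.657 0.253 0.189]
white side 449 [0.601 0.03  0.109] [0.671 0.112 0.192]
white top 415 [0.602 0.024 0.111] [0.667 0.113 0.198]
crate side 478 [ 0.571 -0.367  0.06 ] [ 0.689 -0.23   0.1  ]
crate top 464 [ 0.574 -0.369  0.06 ] [ 0.681 -0.233  0.105]
label side 185 mid [ 0.6302 -0.2992  0.0955] mean [ 0.6397 -0.298   0.1004]
label top 204 mid [ 0.6317 -0.3022  0.0988] mean [ 0.6395 -0.3     0.0988]
scan side 274 [ 0.4588 -0.1405  0.1018] [ 0.5385 -0.0964  0.1742] ((497.9212646484375, -118.63076782226562), (78.95943450927734, 39.778526306152344), 4.479761600494385)
scan top 231 [ 0.4603 -0.1402  0.1123] [ 0.5379 -0.1     0.1801] ((499.76544189453125, -121.2105941772461), (76.92176818847656, 39.44294357299805), 4.629331111907959)
t49.88 pos [ 0.3737 -0.1269  0.2227] F [ 1.1 -0.2  0.2] w0.0854 q [-0.33  0.02 -0.2   1.35  0.   -0.38]
[[-0.999 -0.05   0.005]
 [-0.05   0.999  0.003]
 [-0.006  0.003 -1.   ]]
yaw -177.2 tool shift [-0.1251 -0.0002 -0.0266] turn 0.8
```

View pics/end.png

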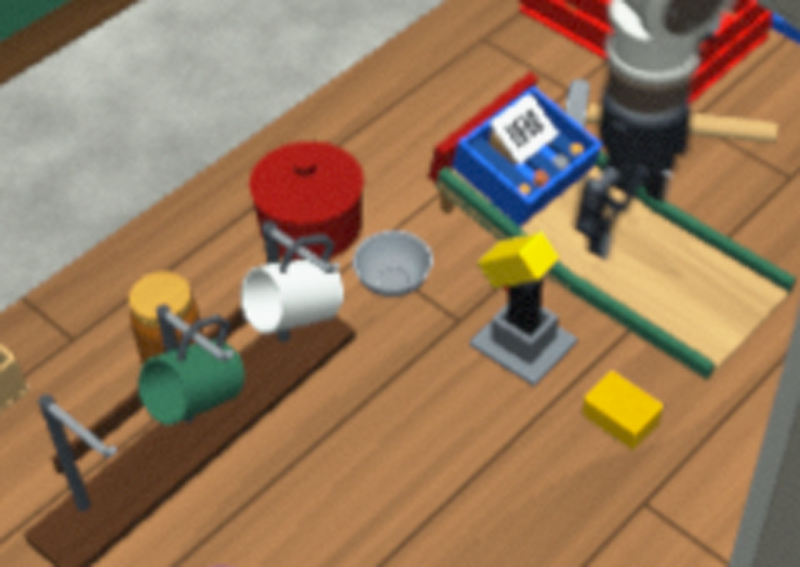

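```bash
python3 -c "
from bench import manip; print(manip.hand_in())"
```

```text
the job is handed in; nothing more can be done
None
```

The job is done and handed in at about 50 s on the clock; hand-in gives no verdict.

**What was done**
- **Crate:** I slid it up the ramp until it stopped against the red stop. The push force rose to about 13 N there.
- **Mugs:** Only the white and green mugs were present. The white one hangs on hook3 and the green one on hook2. I left both purple look-alikes alone.
- **Scanner:** I held it upright, aimed at the label from about 0.10 m, for about 3.8 s. The TCP reading was steady to about 0.1 mm. I then stood it back in its holder.

**Last checks (both cameras)**
- **Crate:** its front rim is at x 0.681–0.689, with the stop face at about 0.684. It sits about 4 mm off the lane's middle.
- **Mugs:** both hang still under their pegs.
- **Scanner:** its head is within about 1–3 mm of where it started.
- **Other wares:** those in the last picture look unmoved. I did not measure them one by one, and the last picture does not show the can, the candlestick or all of the hammer.

**What disagreed or went wrong**
- **Fingertips:** the real fingertips end about 29 mm short of the reported TCP. On the first push they rode over the crate's rear wall and pressed on something inside it with about 50 N at the wrist. The crate and label looked undamaged, and I repeated the push with the offset allowed for.
- **Joint 6:** it ran into its limit once and tilted the tool by about 5 degrees. I brought the tool back to vertical, to within about 0.5 degrees, before grasping anything.

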